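Pack and tally a finished batch at the lathe bench

ROBOT

A 6-joint arm with a two-finger parallel gripper is mounted at the origin on the work surface. World frame = base frame: x ahead of the robot, y to its left, z up, the work surface at z = 0. Lengths are in m, angles in rad, forces in N, time in s.
With the tool pointing down it reaches from about 0.275 to 0.775 m from the base axis. Payload 14.6 kg.
Tool frame: the origin (TCP) lies at the very end of the fingers, on their centre line; the grasp point (between the pads) lies 19 mm behind it; z points along the fingers, y is the line along which they close (so a half turn about z gives the same grasp; the last joint's range is limited). The gripper opens to 85 mm and grips with 20 to 120 N. Pads are 22 mm wide; open, the fingers measure 114 mm over their backs; the gripper's body (76 mm by 85 mm) begins 54 mm behind the grasp point. The pads swing forward as they close: fully open they stand 13 mm farther back than shut.
Start: joints at [1.129, 0.263, -0.048, 1.259, 0, 1.415], TCP at [0.149, 0.504, 0.231] pointing down, gripper open.
Joint ranges: [-2.65, 2.65], [-0.89, 1.7], [-1.18, 1.37], [-2.13, 2.11], [-1.35, 1.29], [-3.14, 3.14]. Speed limits (rad/s): [1.89, 1.89, 2.57, 2.79, 3.14, 3.14].

INTERFACE

Orientations are given as a rotation vector (axis times angle).
In Python, from workcell import status, cams, sign_off gives the robot as it stands.
- The arm moves only by the tool move_arm, never from a script. Its argument "steps" is a list of rows, each an object with "dp": the shift along the tool's x, y, z scaled (see below), a list of three; "twist": the turn, a rotation vector about the tool's x, y, z scaled (see below), a list of three; "jaw": the finger opening in mm, from 0 to 85.4. In form: [{"dp": [dx, dy, dz], "twist": [rx, ry, rz], "jaw": jaw}, ...]. A call has 1 to 5 rows; each row is the pose to reach, as a shift and turn from the pose commanded when the call began, along the tool's axes at that moment; what a row does not reach only later rows make up. The controller multiplies each number of a shift by 200 mm and each number of a turn by 90 degrees. A row lasts 1/10 s, in which the tool goes at most 50 mm and 8.59 degrees, less where a joint would pass 70% of its speed; a pose out of reach is approached as far as the arm can. A call with a number of a shift or a turn outside -1 to 1 is refused whole. A call with a gripper value outside its range is refused whole. The fingers move at their own pace and stop on an object; "grip_force" is the grip in N (left out, the last holds). Time passes only in rows, so rows that repeat a pose let the fingers close. It gives the time, the measured TCP pose, the force, the opening and the grip force at its end, in the units of the state.
- status.sense(): the state, without advancing time (a new reading comes with each control period).
- cams.grab_frame(name): name is "scene" or "top" or "wrist"; returns a dict with "frame" (420x560x3 uint8, red, green, blue), "depth" (420x560 float32, m along the optical axis (not along the pixel's ray), 0 where there is no reading), "camera_matrix" (3x3 intrinsics, pixels), "R" (3x3) and "t" (3): a world point X has camera coordinates R X + t. Camera axes: x right, y down, z forward; pixel columns grow to the right and rows downward; lengths in m; the calibration is good to about 2 mm. A picture is of the moment at which its call begins.
- sign_off(): hands the job in; it is judged then, once.
The state is a dict: "time_s": time; "joints": joint angles; "dq": joint speeds; "tau": joint torques, N m; "ee_pos": TCP position; "eef_rot": TCP orientation; "ft_force": force on the tool from outside, world axes, zero at the start; "moment": the same for the moment, N m; "finger_gap": finger opening in m; "gripper_force": force on a finger pad.
Only numpy, scipy, OpenCV 4.12 (cv2) and the standard library are available. Lean on these libraries where they do the work, as an engineer would, in place of code of your own. Each camera call takes 0.05 s, during which the arm holds its last target. There are 200 camera calls.

TASK

Pack up the finished batch: lay every clamp block (long narrow base with a round boss) flat on the floor of the steel tray, boss up, and put every square flange into the open grey bin; then set the tray's cover plate inside the tray's rim and press it down until it snaps under the ball catches and lies level on its ledge. On the batch counter, roll the thumbwheel up, ridge by ridge, until the digit centred in its window is the number of clamp blocks in the tray. Leave the other tools on the bench where they are.

Things in the scene. Friction and masses are not known exactly. Their poses are not given: they have to be found in the camera images.
- tray: steel packing tray, 134 (x) x 220 (y) x 72 mm, fixed to the bench; origin under its centre, x across, y along, z up. Floor 4 mm thick, cavity 104 x 190 mm. The cavity's walls end in a level ledge, 52 mm above the bench and 10 mm wide, on which the cover rests; outside the ledge a rim, 124 x 210 mm inside, stands up to 72 mm
- tray_seat (a point): middle of the tray's mouth at ledge height (52 mm above the bench), axes as the tray. Four sprung balls stick 5.5 mm out of the rim's long sides at x = +-62, y = +-60 mm, 9.5 mm above this point. The cover rests on them about 15 mm too high until it is pressed straight down with about 5 to 15 N; then they snap over its edges and hold it down on the ledge
- cover_knob (a point): tray cover: aluminium plate 118 (x) x 204 (y) x 5 mm, about 0.36 kg, with a round black knob, 28 mm across and 30 mm high, upright in its middle. The point is on the knob's axis half-way up it, 20 mm above the plate's underside; x across, y along the plate. Home in the tray it is 20 mm above tray_seat; a half turn makes no difference; 3 mm play all round in the rim
- wheel_axle (a point): middle of the thumbwheel's ridged band, on its axle (along y), 70 mm above the bench. Counter: green box fixed to the bench, 150 (x) x 130 (y) x 110 mm high, its middle 22 mm to +y of this point. The wheel sticks out of its top: band 32 mm wide, hub radius 48 mm, ten straight ridges 5 mm thick, one every 36 degrees, their tips at radius 64 mm (24 mm above the box)
- count_window (a point): middle of the window that shows the wheel's digit: its black frame is 44 (x) x 46 (y) mm, its top 119 mm above the bench, lower than the ridges; this point is at that height. The digits read upright for someone at the -x side; red marks on the frame show where the digit must stand
- count_wheel (a joint): turn of the thumbwheel in rad: digit d is centred in the window at d x 0.6283 (0 at 0 .. 9 at 5.655). It grows as the wheel's top is pushed to +x of wheel_axle; stops just below 0 and above 9. It stays where it is left: friction, about 1.5 N at the ridges, no clicks. At q the ridges stand at q + 0.314 + 0.628 k rad from upright, towards +x (k = any whole number)
- bin: open grey parts bin, 180 (x) x 130 (y) x 65 mm, walls and floor 4 mm, fixed to the bench; origin under its centre
- block1_mid (a point): clamp block, bare steel, about 0.3 kg: base 76 (x) x 30 (y) x 14 mm with an upright round boss 24 mm across and 30 mm high in the middle of its top, 44 mm high in all. The point lies on the boss's axis half-way up the whole part (22 mm above its underside), z up the boss, x along the base. Three to five of block1..block5 are there
- block2_mid (a point): clamp block, bare steel, about 0.3 kg: base 76 (x) x 30 (y) x 14 mm with an upright round boss 24 mm across and 30 mm high in the middle of its top, 44 mm high in all. The point lies on the boss's axis half-way up the whole part (22 mm above its underside), z up the boss, x along the base. Three to five of block1..block5 are there
- block3_mid (a point): clamp block, bare steel, about 0.3 kg: base 76 (x) x 30 (y) x 14 mm with an upright round boss 24 mm across and 30 mm high in the middle of its top, 44 mm high in all. The point lies on the boss's axis half-way up the whole part (22 mm above its underside), z up the boss, x along the base. Three to five of block1..block5 are there
- block4_mid (a point): clamp block, bare steel, about 0.3 kg: base 76 (x) x 30 (y) x 14 mm with an upright round boss 24 mm across and 30 mm high in the middle of its top, 44 mm high in all. The point lies on the boss's axis half-way up the whole part (22 mm above its underside), z up the boss, x along the base. Three to five of block1..block5 are there
- block5_mid (a point): clamp block, bare steel, about 0.3 kg: base 76 (x) x 30 (y) x 14 mm with an upright round boss 24 mm across and 30 mm high in the middle of its top, 44 mm high in all. The point lies on the boss's axis half-way up the whole part (22 mm above its underside), z up the boss, x along the base. Three to five of block1..block5 are there
- flange1_mid (a point): square flange, bare steel, about 0.45 kg: base 62 x 62 x 14 mm with an upright round boss 34 mm across and 30 mm high in the middle of its top, 44 mm high in all. The point lies on the boss's axis half-way up the whole part (22 mm above its underside), z up the boss.
- flange2_mid (a point): square flange, bare steel, about 0.45 kg: base 62 x 62 x 14 mm with an upright round boss 34 mm across and 30 mm high in the middle of its top, 44 mm high in all. The point lies on the boss's axis half-way up the whole part (22 mm above its underside), z up the boss.
- oil_can: squat red oil can with a thin spout, 72 mm across, about 150 mm high; not part of the job, to be left alone; origin at its underside
- dial_gauge: dial gauge lying on its back, 58 mm across, with a stem; not part of the job, to be left alone; origin at its underside
- chuck_key: chuck key, a steel T lying flat, 120 mm; not part of the job, to be left alone; origin at its underside
- chuck_jaw: stepped chuck jaw, dark steel, 75 x 26 x 52 mm; not part of the job, to be left alone; origin at its underside
- chip_brush: chip brush lying flat; not part of the job, to be left alone; origin at its underside
- driver: screwdriver lying flat; not part of the job, to be left alone; origin at its underside
- bit_cup: clear cup, 72 mm across, 75 mm high; not part of the job, to be left alone; origin at its underside
There are look-alikes about, which are no part of the job. Leave any brown or orange look-alike of the part that bears block4_mid alone.

How it is judged:
By the outcome, as a careful person would: the job done as asked, in the order asked, and still so for the second after the job is handed in, with the robot touching nothing.
Of block1, block2, block3, block4, block5 only 3 to 5 are there at a start; the rules pass over those that are not, and their reading is None.
At some moment in a run one of block1, block2, block3, block4, block5, flange1, flange2 may be knocked a few centimetres aside while the robot is not near it.
Once in a run the grip may slacken for a moment while it holds something.
It also fails if it takes over 210 s, if anything falls off the work surface, if the arm or the gripper's body presses on something with over 40 N, if the wrist force passes 120 N, or if a joint passes its speed limit or range.

## Working session

There is one attempt and no reset: what is moved stays moved. The work goes in short steps, Python scripts to look and compute and a tool call to move; the robot and the scene stay as the last step left them, time stands still between calls to the robot, and variables do not carry over. Pictures are saved under pics/ and viewed, at most 14 in all, crops included, and the job is handed in when it is done.

Besides the shell and the picture viewer there is one more tool, called by a JSON object that holds its "method" and its "body". move_arm: Moves the arm, as the interface text tells. Its arguments: {"type":"object","properties":{"steps":{"type":"array"},"grip_force":{"type":"number"}},"required":["steps"]}

```bash
ls; mkdir -p pics
cat > h.py <<'E'
import numpy as np, cv2
from workcell import status, cams, sign_off
from scipy.spatial.transform import Rotation as Ro
def grab(n):
    return cams.grab_frame(n)
def save(f,name,box=None,s=1):
    im=f["frame"][:,:,::-1]
    if box: im=im[box[1]:box[3],box[0]:box[2]]
    cv2.imwrite("pics/"+name,cv2.resize(im,None,fx=s,fy=s,interpolation=cv2.INTER_CUBIC))
def cloud(f):
    K=f["camera_matrix"];d=f["depth"];v,u=np.indices(d.shape)
    c=np.stack([(u-K[0,2])/K[0,0]*d,(v-K[1,2])/K[1,1]*d,d],-1)
    return (c-f["t"])@f["R"]   # R^T(c-t)
def proj(f,X):
    c=f["R"]@np.array(X)+f["t"];p=f["camera_matrix"]@c;return p[:2]/p[2]
def atz(f,u,v,z):
    K=f["camera_matrix"];r=np.linalg.inv(K)@np.array([u,v,1.]);d=f["R"].T@r;o=-f["R"].T@f["t"]
    return o+d*(z-o[2])/d[2]
E
python3 - <<'E'
from h import *
import pickle
f=grab("top");g=grab("scene");pickle.dump((f,g),open("f0.pkl","wb"))
save(f,"top0.png",s=1.42);save(g,"scene0.png",s=1.42)
s=status.sense();print(s)
E
```

```text
pics
{'time_s': 0.1, 'joints': array([ 1.12869517e+00,  2.63476189e-01, -4.88508772e-02,  1.25944095e+00,
        1.63563700e-05,  1.41549194e+00]), 'dq': array([-0.0015246 , -0.00330864,  0.00268221,  0.00014329, -0.00083329,
       -0.00113174]), 'tau': array([ 2.78213833e-03, -6.38576460e+01,  3.85063183e+01,  1.01373557e-02,
       -1.08304585e-04,  3.08345989e-07]), 'ee_pos': array([0.14840572, 0.50332392, 0.23088092]), 'eef_rot': array([-4.48913820e-01, -3.10904871e+00,  1.45104001e-03]), 'ft_force': array([-0.21971517, -0.92200288,  0.12717938]), 'moment': array([-0.01429529,  0.01087261, -0.01702675]), 'gripper_force': 0.0, 'finger_gap': 0.0852011542586093}
```

View pics/top0.png

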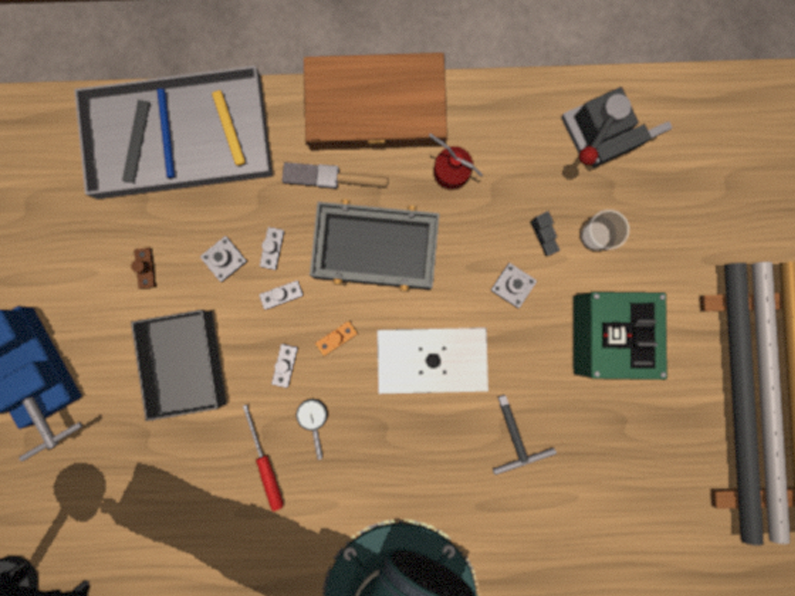

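View pics/scene0.png

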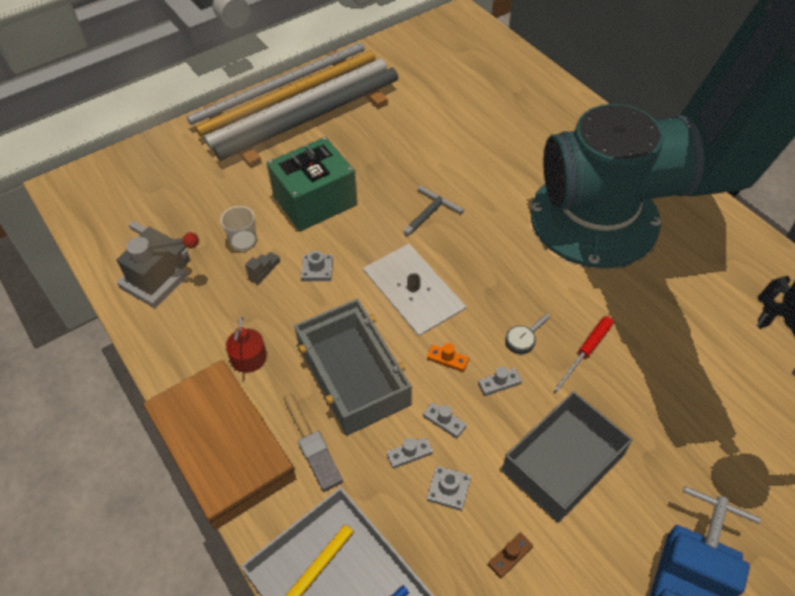

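Top view (in 795-px scale): three steel blocks at (272,248), (281,294) and (285,366). Flanges are at (223,258) and (514,285), the tray at (375,246), bin at (180,363), cover at (432,361) and counter at (620,336). The orange (337,338) and brown (144,267) parts are look-alikes.

Run:
```python
from h import *
import pickle
f,g=pickle.load(open("f0.pkl","rb"))
P=cloud(f);S=1.42
def top(n,u,v,r,z0,z1):
    u/=S;v/=S
    uu,vv=np.meshgrid(np.arange(560),np.arange(420))
    m=(np.hypot(uu-u,vv-v)<r)&(P[...,2]>z0)&(P[...,2]<z1)
    q=P[m]
    if len(q)<4: print(n,'few',len(q));return
    rc=cv2.minAreaRect((q[:,:2]*1000).astype(np.float32))
    print(n,len(q),'mean',q.mean(0).round(4),'rect c',np.round(rc[0],1),np.round(rc[1],1),round(rc[2],1))
for n,u,v in [('A',272,248),('B',281,294),('C',285,366),('F1',223,258),('F2',514,285),('or',337,338),('br',144,267)]:
    top(n+' boss',u,v,30,.034,.056); top(n+' base',u,v,30,.007,.025)
top('cover',432,361,60,.003,.012);top('knob',432,361,20,.025,.05)
top('trayrim',375,246,60,.062,.085);top('bin',180,363,50,.055,.075)
top('counter',620,336,50,.10,.113);top('wheel',645,336,30,.121,.14);top('winframe',617,336,25,.1145,.121)
top('can',454,167,30,.1,.2);top('cup',605,232,25,.06,.1);top('jaw',545,233,25,.03,.07)
print(atz(f,645/S,336/S,.134), atz(f,617/S,336/S,.119))
print('flo tray',np.median(P[165:180,255:280,2]))
save(f,"cnt.png",(395,195,480,275),7);
im=np.hstack([cv2.resize(f["frame"][150:280,140:270,::-1],(600,600),interpolation=2)]);cv2.imwrite('pics/left.png',im)
```

```text
A boss 80 mean [0.6459 0.2207 0.0445] rect c [621.4 218.7] [94.9 22.1] 7.3
A base 416 mean [0.6474 0.2387 0.0145] rect c [661.2 221.5] [149.2 140.3] 59.8
B boss 84 mean [0.5725 0.1974 0.045 ] rect c [581.9 174.4] [22.4 92.7] 23.0
B base 378 mean [0.5893 0.2122 0.0148] rect c [606.  200.8] [ 97.  112.7] 18.2
C boss 71 mean [0.4358 0.2028 0.0445] rect c [436.2 203.1] [22.5 20.7] 89.3
C base 322 mean [0.4359 0.1922 0.0149] rect c [422.3 191.7] [127.2 121.3] 87.0
F1 boss 150 mean [0.6401 0.3094 0.0441] rect c [642.4 279.9] [ 32.6 100.7] 4.9
F1 base 443 mean [0.6379 0.3057 0.0147] rect c [642.8 293.4] [ 97.9 103.7] 33.6
F2 boss 139 mean [ 0.5732 -0.2289  0.0445] rect c [ 573.1 -229.4] [31.  31.5] 85.3
F2 base 408 mean [ 0.5728 -0.2278  0.0147] rect c [ 577.7 -234.7] [68.8 93.9] 46.0
or boss 66 mean [0.4842 0.1049 0.0442] rect c [484.7 104.8] [20.9 20.7] 89.1
or base 265 mean [0.4837 0.1043 0.0145] rect c [469.7 101.9] [134.  104.1] 60.5
br boss 79 mean [0.6264 0.4632 0.0432] rect c [626.8 463.9] [22.9 22.9] 25.0
br base 282 mean [0.6251 0.4611 0.0147] rect c [610.9 461.8] [ 61.1 110.1] 74
[... 205 characters left out ...]
t c [649.9  28. ] [220.6 153.9] 83.0
bin 585 mean [0.4449 0.3944 0.0635] rect c [445.6 391.1] [180.2 131.9] 7.9
counter 2323 mean [ 0.4748 -0.3993  0.1102] rect c [ 474.9 -401.2] [131.3 149.8] 87.5
wheel 165 mean [ 0.4774 -0.4039  0.126 ] rect c [ 477.5 -398.3] [45.2 89.2] 3.1
winframe 493 mean [ 0.4755 -0.3932  0.1178] rect c [ 477.7 -389.5] [ 98.5 111.2] 86.5
can 51 mean [ 0.8078 -0.0937  0.1327] rect c [807.9 -93.8] [52.1  4.4] 65.0
cup 248 mean [ 0.6644 -0.3928  0.072 ] rect c [ 663.3 -390.4] [71.5 69.6] 87.1
jaw 222 mean [ 0.6772 -0.2853  0.044 ] rect c [ 676.7 -286.7] [50.  26.4] 22.5
[ 0.4731486 -0.4192462  0.134    ] [ 0.47430111 -0.37839018  0.119     ]
flo tray 0.004678155196583478
```

View pics/cnt.png

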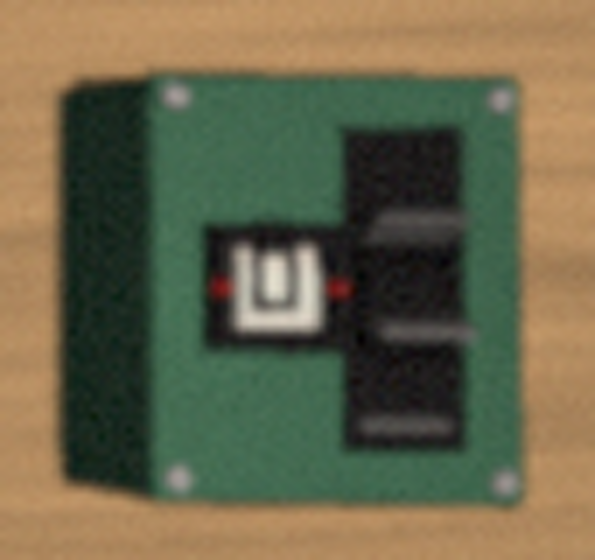

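The counter crop shows a digit like 0, standing almost centred between the red marks. I'll get cleaner poses with connected components.

```bash
cat >> h.py <<'E'
def comps(f,z0=.006,z1=.16):
    """(center mm, size, angle of long axis deg vs x, boss/top centre) for every raised component"""
    P=cloud(f);out=[]
    m=((P[...,2]>z0)&(P[...,2]<z1)&(P[...,0]>.25)&(abs(P[...,1])<.55)).astype(np.uint8)
    n,L=cv2.connectedComponents(m,connectivity=4)
    for i in range(1,n):
        q=P[L==i]
        if len(q)<60: continue
        (cx,cy),(w,h),a=cv2.minAreaRect((q[:,:2]*1000).astype(np.float32))
        if h>w: w,h,a=h,w,a+90
        zt=np.percentile(q[:,2],97); t=q[q[:,2]>zt-.006]
        out.append(dict(c=(round(cx,1),round(cy,1)),s=(round(w),round(h)),a=round((a+90)%180-90,1),zt=round(zt,4),top=(t[:,:2].mean(0)*1000).round(1),n=len(q)))
    return out
def show(cs):
    for c in cs: print(*[f"{k}={v}" for k,v in c.items()])
E
python3 - <<'E'
from h import *
import pickle
f,g=pickle.load(open("f0.pkl","rb"))
show(comps(f)); print('cover');show(comps(f,.0035,.05))
R=Ro.from_rotvec(status.sense()['eef_rot']).as_matrix();print(R.round(3))
P=cloud(f)
for a,b in[(.115,.121),(.121,.16)]:
    m=((P[...,2]>a)&(P[...,2]<b)&(P[...,0]>.38)&(P[...,0]<.57)&(P[...,1]>-.49)&(P[...,1]<-.33)).astype(np.uint8)
    n,L=cv2.connectedComponents(m)
    for i in range(1,n):
        q=P[L==i]*1000
        if len(q)>8: print(a,len(q),q.mean(0).round(1),q.min(0).round(0),q.max(0).round(0))
E
```

```text
c=(881.4, -8.8) s=(320, 247) a=-89.8 zt=0.0693 top=[869.5 -36.2] n=7286
c=(879.9, 394.1) s=(331, 203) a=-84.4 zt=0.0477 top=[884.2 359.1] n=2445
c=(857.0, -397.4) s=(202, 122) a=-65.7 zt=0.1433 top=[ 779.4 -337.7] n=2231
c=(889.8, 301.3) s=(164, 38) a=23.0 zt=0.0252 top=[888.1 299.1] n=468
c=(871.6, 477.6) s=(165, 43) a=-14.1 zt=0.0161 top=[870.3 478.3] n=584
c=(788.5, 99.7) s=(199, 42) a=82.7 zt=0.0236 top=[790.7 114.3] n=858
c=(650.7, 32.8) s=(230, 154) a=83.2 zt=0.075 top=[651.2  29.1] n=2286
c=(663.3, -390.4) s=(71, 70) a=87.1 zt=0.0776 top=[ 663.8 -391. ] n=650
c=(665.9, -293.3) s=(75, 31) a=24.3 zt=0.0548 top=[ 688.7 -282. ] n=378
c=(657.2, 222.8) s=(76, 30) a=-13.5 zt=0.0473 top=[657.1 223.1] n=342
c=(640.4, 315.7) s=(64, 63) a=38.0 zt=0.047 top=[639.4 314.7] n=557
c=(626.9, 464.1) s=(76, 32) a=7.8 zt=0.0466 top=[626.9 464.1] n=374
c=(573.5, -229.8) s=(62, 62) a=-35.6 zt=0.0472 top=[ 573.2 -229.6] n=553
c=(567.9, 207.4) s=(76, 31) a=-71.1 zt=0.0467 top=[568.2 207.2] n=329
c=(470.4, -406.0) s=(158, 141) a=-2.5 zt=0.1221 top=[ 475.7 -397.6] n=4028
c=(443.1, 390.8) s=(185, 132) a
[... 2314 characters left out ...]
s=(109, 56) a=-8.6 zt=0.0239 top=[344.3 154.3] n=481
c=(304.5, 264.3) s=(122, 23) a=21.7 zt=0.0278 top=[259.3 246.4] n=185
[[-0.959  0.283 -0.   ]
 [ 0.283  0.959 -0.001]
 [ 0.    -0.001 -1.   ]]
0.115 271 [ 475.4 -378.4  118.3] [ 454. -404.  115.] [ 498. -354.  121.]
0.115 147 [ 478.3 -423.9  118.2] [ 464. -443.  115.] [ 496. -408.  121.]
0.115 9 [ 428.  -418.9  116.1] [ 424. -426.  115.] [ 431. -409.  117.]
0.121 43 [ 496.3 -423.6  127.7] [ 493. -442.  122.] [ 501. -407.  133.]
0.121 14 [ 491.4 -388.3  122.6] [ 487. -398.  121.] [ 495. -377.  126.]
0.121 15 [ 475.1 -397.3  122.7] [ 468. -400.  121.] [ 482. -392.  125.]
0.121 47 [ 461.  -421.6  130.4] [ 458. -438.  121.] [ 467. -408.  140.]
```

```bash
cat > plan.py <<'E'
from h import *
import json
def Rd(yaw):  # tool down, tool y at world angle yaw (deg)
    a=np.radians(yaw);y=np.array([np.cos(a),np.sin(a),0]);z=np.array([0,0,-1.])
    return Ro.from_matrix(np.stack([np.cross(y,z),y,z],1))
def plan(wps,jaw=50,start=None):
    """wps: (x,y,z mm,yaw,jaw,extra rows); prints calls"""
    s=status.sense();p=s['ee_pos']*1000;R=Ro.from_rotvec(s['eef_rot'])
    if start: p=np.array(start[:3],float);R=Rd(start[3])
    print('at',p.round(1),'t',round(s['time_s'],1))
    segs=[]
    for x,y,z,yaw,j,ex in wps:
        q=np.array([x,y,z],float);T=Rd(yaw) 
        n=max(np.linalg.norm(q-p)/48,np.degrees((R.inv()*T).magnitude())/8.4)
        n=max(1,int(np.ceil(n-1e-6))); k=int(np.ceil(n/5)); rv=(R.inv()*T).as_rotvec()
        for i in range(1,k+1):
            segs.append((p+(q-p)*i/k,R*Ro.from_rotvec(rv*i/k),j,min(5,int(np.ceil(n/k))+(ex if i==k else 0))))
        p,R=q,T
    s0=(status.sense()['ee_pos']*1000,Ro.from_rotvec(status.sense()['eef_rot'])) if not start else (np.array(start[:3],float),Rd(start[3]))
    rp,rR=s0;rows=[];cur=s0
    def flush():
        nonlocal rows,rp,rR
        if rows: print('[%s]'%', '.join('%dx %s'%(n,json.dumps(r)) for n,r in rows))
        rows=[];rp,rR=cur
    for q,T,j,n in segs:
        if sum(r[0] for r in rows)+n>5: flush()
        dp=rR.inv().apply(q-rp)/200;tw=(rR.inv()*T).as_rotvec()/(np.pi/2)
        dp=dp.round(3)+0.;tw=tw.round(3)+0.
        cur=(rp+rR.apply(dp*200),rR*Ro.from_rotvec(tw*np.pi/2))
        rows.append((n,dict(dp=dp.tolist(),twist=tw.tolist(),jaw=j)))
    flush()
TC=np.array([650.5,28.]);TY=-6.9
def tray(x,y):
    a=np.radians(TY);return TC+np.array([[np.cos(a),-np.sin(a)],[np.sin(a),np.cos(a)]])@np.array([x,y])
E
python3 - <<'E'
from plan import *
plan([(657,223,120,-13.5,50,0),(657,223,18,-13.5,50,2)])
E
```

```text
at [148.4 503.3 230.9] t 0.1
[5x {"dp": [-0.945, -0.208, 0.185], "twist": [0.0, 0.0, 0.322], "jaw": 50}]
[5x {"dp": [-0.928, 0.276, 0.185], "twist": [0.0, 0.0, 0.323], "jaw": 50}]
[5x {"dp": [-0.677, 0.692, 0.185], "twist": [0.0, 0.001, 0.322], "jaw": 50}]
[5x {"dp": [0.0, 0.0, 0.51], "twist": [0.0, 0.0, 0.0], "jaw": 50}]
```

{"method": "move_arm", "body": {"steps": [{"dp": [-0.945,-0.208,0.185],"twist": [0,0,0.322],"jaw": 50},{"dp": [-0.945,-0.208,0.185],"twist": [0,0,0.322],"jaw": 50},{"dp": [-0.945,-0.208,0.185],"twist": [0,0,0.322],"jaw": 50},{"dp": [-0.945,-0.208,0.185],"twist": [0,0,0.322],"jaw": 50},{"dp": [-0.945,-0.208,0.185],"twist": [0,0,0.322],"jaw": 50}]}}

```text
time_s: 0.6
ee_pos: [0.3216, 0.4075, 0.1928]
eef_rot: [1.223, 2.894, -0.003]
ft_force: [-0.6, -0.1, 0.8]
finger_gap: 0.0499
gripper_force: 0.0
```

{"method": "move_arm", "body": {"steps": [{"dp": [-0.928,0.276,0.185],"twist": [0,0,0.323],"jaw": 50},{"dp": [-0.928,0.276,0.185],"twist": [0,0,0.323],"jaw": 50},{"dp": [-0.928,0.276,0.185],"twist": [0,0,0.323],"jaw": 50},{"dp": [-0.928,0.276,0.185],"twist": [0,0,0.323],"jaw": 50},{"dp": [-0.928,0.276,0.185],"twist": [0,0,0.323],"jaw": 50}]}}

```text
time_s: 1.1
ee_pos: [0.491, 0.3143, 0.1555]
eef_rot: [1.908, 2.495, -0.002]
ft_force: [0.1, 1.0, -0.0]
finger_gap: 0.05
gripper_force: 0.0
```

{"method": "move_arm", "body": {"steps": [{"dp": [-0.677,0.692,0.185],"twist": [0,0,0.322],"jaw": 50},{"dp": [-0.677,0.692,0.185],"twist": [0,0,0.322],"jaw": 50},{"dp": [-0.677,0.692,0.185],"twist": [0,0,0.322],"jaw": 50},{"dp": [-0.677,0.692,0.185],"twist": [0,0,0.322],"jaw": 50},{"dp": [-0.677,0.692,0.185],"twist": [0,0,0.322],"jaw": 50}]}}

```text
time_s: 1.6
ee_pos: [0.6602, 0.2207, 0.1178]
eef_rot: [-2.471, -1.94, 0.003]
ft_force: [-1.5, -0.7, -0.7]
finger_gap: 0.0501
gripper_force: 0.0
```

Run:
```python
from plan import *
plan([(657,223,118,-13.5,50,1),(657,223,18,-13.5,50,1)])
print(tray(0,56),tray(0,0),tray(0,-56))
x,y=tray(0,56)
plan([(657,223,125,-13.5,20,0),(x,y,125,TY,20,1),(x,y,23,TY,20,2)],start=(657,223,18,-13.5))
```

```text
at [660.2 220.7 117.8] t 1.6
[2x {"dp": [0.007, -0.018, -0.001], "twist": [-0.001, 0.001, -0.003], "jaw": 50}]
[4x {"dp": [0.0, 0.0, 0.5], "twist": [0.0, 0.0, 0.0], "jaw": 50}]
[657.22766297  83.59441115] [650.5  28. ] [643.77233703 -27.59441115]
at [657. 223.  18.] t 1.6
[3x {"dp": [0.0, 0.0, -0.535], "twist": [0.0, 0.0, 0.0], "jaw": 20}]
[4x {"dp": [-0.678, 0.164, 0.0], "twist": [0.0, 0.0, -0.073], "jaw": 20}]
[5x {"dp": [0.001, 0.0, 0.51], "twist": [0.0, 0.0, 0.0], "jaw": 20}]
```

{"method": "move_arm", "body": {"steps": [{"dp": [0,0,0],"twist": [0,0,0],"jaw": 50},{"dp": [0,0,0],"twist": [0,0,0],"jaw": 50}]}}

```text
time_s: 1.8
ee_pos: [0.6562, 0.2243, 0.1205]
eef_rot: [-2.465, -1.948, 0.0]
ft_force: [0.3, -0.5, 0.1]
finger_gap: 0.0496
gripper_force: 0.0
```

{"method": "move_arm", "body": {"steps": [{"dp": [0,0,0.51],"twist": [0,0,0],"jaw": 50},{"dp": [0,0,0.51],"twist": [0,0,0],"jaw": 50},{"dp": [0,0,0.51],"twist": [0,0,0],"jaw": 50},{"dp": [0,0,0.51],"twist": [0,0,0],"jaw": 50}]}}

```text
time_s: 2.2
ee_pos: [0.6564, 0.2241, 0.0194]
eef_rot: [-2.465, -1.947, 0.001]
ft_force: [0.2, 0.1, 1.1]
finger_gap: 0.0498
gripper_force: 0.0
```

{"method": "move_arm", "body": {"steps": [{"dp": [0,0,0],"twist": [0,0,0],"jaw": 15},{"dp": [0,0,0],"twist": [0,0,0],"jaw": 15},{"dp": [0,0,0],"twist": [0,0,0],"jaw": 15},{"dp": [0,0,0],"twist": [0,0,0],"jaw": 15}], "grip_force": 80}}

```text
time_s: 2.6
ee_pos: [0.6585, 0.2239, 0.0215]
eef_rot: [2.465, 1.945, 0.006]
ft_force: [-1.8, 1.3, 13.1]
finger_gap: 0.0218
gripper_force: 77.8
```

{"method": "move_arm", "body": {"steps": [{"dp": [0,0,-0.535],"twist": [0,0,0],"jaw": 15},{"dp": [0,0,-0.535],"twist": [0,0,0],"jaw": 15},{"dp": [0,0,-0.535],"twist": [0,0,0],"jaw": 15},{"dp": [0,0,-0.535],"twist": [0,0,0],"jaw": 15}]}}

```text
time_s: 3.0
ee_pos: [0.6584, 0.2236, 0.1283]
eef_rot: [2.465, 1.945, 0.007]
ft_force: [-0.6, 0.9, -3.0]
finger_gap: 0.0217
gripper_force: 79.1
```

{"method": "move_arm", "body": {"steps": [{"dp": [-0.678,0.164,0],"twist": [0,0,-0.073],"jaw": 15},{"dp": [-0.678,0.164,0],"twist": [0,0,-0.073],"jaw": 15},{"dp": [-0.678,0.164,0],"twist": [0,0,-0.073],"jaw": 15},{"dp": [-0.678,0.164,0],"twist": [0,0,-0.073],"jaw": 15},{"dp": [-0.678,0.164,0],"twist": [0,0,-0.073],"jaw": 15}]}}

```text
time_s: 3.5
ee_pos: [0.657, 0.083, 0.1242]
eef_rot: [-2.352, -2.081, 0.002]
ft_force: [-0.7, 0.4, -2.4]
finger_gap: 0.0215
gripper_force: 79.1
```

{"method": "move_arm", "body": {"steps": [{"dp": [0,0,0.2],"twist": [0,0,0],"jaw": 15},{"dp": [0,0,0.4],"twist": [0,0,0],"jaw": 15},{"dp": [0,0,0.45],"twist": [0,0,0],"jaw": 15},{"dp": [0,0,0.505],"twist": [0,0,0],"jaw": 15},{"dp": [0,0,0.505],"twist": [0,0,0],"jaw": 15}]}}

```text
time_s: 4.0
ee_pos: [0.6576, 0.0845, 0.0243]
eef_rot: [-2.35, -2.085, 0.0]
ft_force: [-0.2, -0.2, -2.9]
finger_gap: 0.0215
gripper_force: 87.5
```

{"method": "move_arm", "body": {"steps": [{"dp": [0,0,0.01],"twist": [0,0,0],"jaw": 15},{"dp": [0,0,0.01],"twist": [0,0,0],"jaw": 15},{"dp": [0,0,0.01],"twist": [0,0,0],"jaw": 50},{"dp": [0,0,0.01],"twist": [0,0,0],"jaw": 50},{"dp": [0,0,0.01],"twist": [0,0,0],"jaw": 50}]}}

```text
time_s: 4.5
ee_pos: [0.6578, 0.0838, 0.0227]
eef_rot: [2.351, 2.083, 0.001]
ft_force: [0.4, 0.3, 0.7]
finger_gap: 0.0496
gripper_force: 0.0
```

{"method": "move_arm", "body": {"steps": [{"dp": [0,0,-0.15],"twist": [0,0,0],"jaw": 50},{"dp": [0,0,-0.515],"twist": [0,0,0],"jaw": 50},{"dp": [0,0,-0.515],"twist": [0,0,0],"jaw": 50},{"dp": [0,0,-0.515],"twist": [0,0,0],"jaw": 50}]}}

```text
time_s: 4.9
ee_pos: [0.6594, 0.0838, 0.1293]
eef_rot: [2.348, 2.081, 0.007]
ft_force: [-0.1, 0.2, -0.2]
finger_gap: 0.0499
gripper_force: 0.0
```

```bash
cat >> plan.py <<'E'
def parts():
    f=grab("top")
    show([c for c in comps(f) if 40<c['zt']*1000<52 and 20<c['s'][1]<80 and c['s'][0]<95]);return f
E
python3 - <<'E'
from plan import *
parts()
x,y=tray(0,56)
plan([(568,207.3,125,-71.1,50,0),(568,207.3,20,-71.1,50,1)],start=(x,y,125,TY))
x,y=tray(0,0)
plan([(568,207.3,125,-71.1,15,0),(x,y,125,TY,15,1)],start=(568,207.3,20,-71.1))
E
```

```text
c=(639.5, 314.7) s=(65, 62) a=38.4 zt=0.0473 top=[639.9 314.4] n=534
c=(627.2, 463.6) s=(78, 32) a=5.3 zt=0.0467 top=[627.  463.9] n=369
c=(573.4, -229.6) s=(64, 62) a=-36.4 zt=0.0472 top=[ 573.2 -229.4] n=552
at [657.2  83.6 125. ] t 5.0
[4x {"dp": [0.28, -0.259, 0.0], "twist": [0.0, 0.0, 0.357], "jaw": 50}]
[4x {"dp": [0.1, -0.368, 0.0], "twist": [0.0, 0.0, 0.356], "jaw": 50}]
[4x {"dp": [0.0, 0.0, 0.525], "twist": [0.0, 0.0, 0.0], "jaw": 50}]
at [568.  207.3  20. ] t 5.0
[3x {"dp": [0.0, 0.0, -0.525], "twist": [0.0, 0.0, 0.0], "jaw": 15}]
[4x {"dp": [0.05, 0.491, 0.0], "twist": [0.0, 0.0, -0.357], "jaw": 15}]
[5x {"dp": [-0.219, 0.442, 0.0], "twist": [0.0, 0.0, -0.356], "jaw": 15}]
```

Run:
```python
from plan import *
x,y=tray(0,56)
plan([(568,207.3,125,18.9,50,1),(568,207.3,20,18.9,50,1)],start=(x,y,125,TY))
x,y=tray(0,0)
plan([(568,207.3,125,18.9,15,0),(x,y,125,TY+90,15,1)],start=(568,207.3,20,18.9))
```

```text
at [657.2  83.6 125. ] t 5.0
[5x {"dp": [0.56, -0.517, 0.0], "twist": [0.0, 0.0, -0.287], "jaw": 50}]
[4x {"dp": [0.0, 0.0, 0.525], "twist": [0.0, 0.0, 0.0], "jaw": 50}]
at [568.  207.3  20. ] t 5.0
[3x {"dp": [0.0, 0.0, -0.525], "twist": [0.0, 0.0, 0.0], "jaw": 15}]
[4x {"dp": [-0.491, 0.05, 0.0], "twist": [0.0, 0.0, -0.357], "jaw": 15}]
[5x {"dp": [-0.442, -0.219, 0.0], "twist": [0.0, 0.0, -0.356], "jaw": 15}]
```

{"method": "move_arm", "body": {"steps": [{"dp": [0.56,-0.517,0],"twist": [0,0,-0.287],"jaw": 50},{"dp": [0.56,-0.517,0],"twist": [0,0,-0.287],"jaw": 50},{"dp": [0.56,-0.517,0],"twist": [0,0,-0.287],"jaw": 50},{"dp": [0.56,-0.517,0],"twist": [0,0,-0.287],"jaw": 50},{"dp": [0.56,-0.517,0],"twist": [0,0,-0.287],"jaw": 50}]}}

```text
time_s: 5.45
ee_pos: [0.5673, 0.2082, 0.1245]
eef_rot: [-1.824, -2.557, 0.002]
ft_force: [0.6, -0.3, 0.4]
finger_gap: 0.0499
gripper_force: 0.0
```

```bash
cat >> plan.py <<'E'
def wparts():
    f=grab("wrist")
    show([c for c in comps(f) if 40<c['zt']*1000<56 and 20<c['s'][1]<85 and c['s'][0]<95]);return f
E
python3 - <<'E'
from plan import *
f=wparts();save(f,'w1.png')
E
```

```text
c=(640.4, 315.9) s=(63, 62) a=37.8 zt=0.0449 top=[639.2 316. ] n=9325
c=(436.5, 204.3) s=(76, 31) a=-15.0 zt=0.0444 top=[437.4 205.2] n=5534
c=(568.9, 208.5) s=(76, 30) a=-71.3 zt=0.0445 top=[568.6 209.1] n=4007
```

View pics/w1.png

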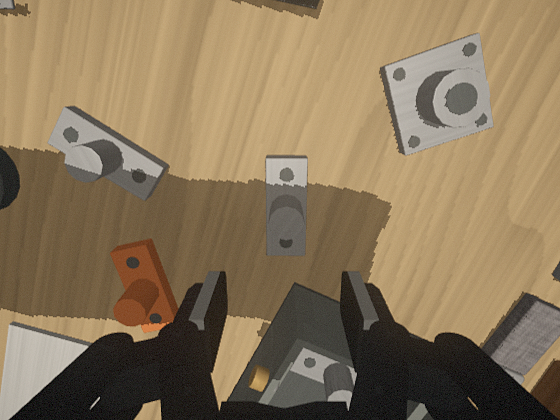

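Wrist view: block B at (287,205) is ahead of and between the fingers, C is at (108,153), the flange at (440,95), and the placed block A lies in the tray at (325,375). Positions agree with the top view.

{"method": "move_arm", "body": {"steps": [{"dp": [0,0,0.525],"twist": [0,0,0],"jaw": 50},{"dp": [0,0,0.525],"twist": [0,0,0],"jaw": 50},{"dp": [0,0,0.525],"twist": [0,0,0],"jaw": 50},{"dp": [0,0,0.525],"twist": [0,0,0],"jaw": 50}]}}

```text
time_s: 5.9
ee_pos: [0.5683, 0.2064, 0.0199]
eef_rot: [-1.827, -2.554, 0.003]
ft_force: [-0.1, 0.3, 0.1]
finger_gap: 0.0499
gripper_force: 0.0
```

{"method": "move_arm", "body": {"steps": [{"dp": [0,0,0],"twist": [0,0,0],"jaw": 15},{"dp": [0,0,0],"twist": [0,0,0],"jaw": 15},{"dp": [0,0,0],"twist": [0,0,0],"jaw": 15},{"dp": [0,0,0],"twist": [0,0,0],"jaw": 15}]}}

```text
time_s: 6.3
ee_pos: [0.5698, 0.2074, 0.0227]
eef_rot: [1.824, 2.554, 0.004]
ft_force: [-1.1, -3.5, 8.9]
finger_gap: 0.0213
gripper_force: 78.1
```

{"method": "move_arm", "body": {"steps": [{"dp": [0,0,-0.525],"twist": [0,0,0],"jaw": 15},{"dp": [0,0,-0.525],"twist": [0,0,0],"jaw": 15},{"dp": [0,0,-0.525],"twist": [0,0,0],"jaw": 15},{"dp": [0,0,-0.525],"twist": [0,0,0],"jaw": 15}]}}

```text
time_s: 6.7
ee_pos: [0.5694, 0.2077, 0.1276]
eef_rot: [1.824, 2.554, 0.005]
ft_force: [0.6, 0.4, -4.5]
finger_gap: 0.0214
gripper_force: 79.6
```

{"method": "move_arm", "body": {"steps": [{"dp": [-0.491,0.05,0],"twist": [0,0,-0.357],"jaw": 15},{"dp": [-0.491,0.05,0],"twist": [0,0,-0.357],"jaw": 15},{"dp": [-0.491,0.05,0],"twist": [0,0,-0.357],"jaw": 15},{"dp": [-0.491,0.05,0],"twist": [0,0,-0.357],"jaw": 15}]}}

```text
time_s: 7.1
ee_pos: [0.6095, 0.1161, 0.1235]
eef_rot: [-1.041, -2.962, 0.001]
ft_force: [-0.1, 0.3, -2.2]
finger_gap: 0.0215
gripper_force: 79.4
```

{"method": "move_arm", "body": {"steps": [{"dp": [-0.442,-0.219,0],"twist": [0,0,-0.356],"jaw": 15},{"dp": [-0.442,-0.219,0],"twist": [0,0,-0.356],"jaw": 15},{"dp": [-0.442,-0.219,0],"twist": [0,0,-0.356],"jaw": 15},{"dp": [-0.442,-0.219,0],"twist": [0,0,-0.356],"jaw": 15},{"dp": [-0.442,-0.219,0],"twist": [0,0,-0.356],"jaw": 15}]}}

```text
time_s: 7.6
ee_pos: [0.6503, 0.0278, 0.1237]
eef_rot: [-0.187, -3.134, -0.0]
ft_force: [-0.6, -0.4, -2.4]
finger_gap: 0.021
gripper_force: 79.5
```

{"method": "move_arm", "body": {"steps": [{"dp": [0,0,0.2],"twist": [0,0,0],"jaw": 15},{"dp": [0,0,0.4],"twist": [0,0,0],"jaw": 15},{"dp": [0,0,0.45],"twist": [0,0,0],"jaw": 15},{"dp": [0,0,0.485],"twist": [0,0,0],"jaw": 15},{"dp": [0,0,0.497],"twist": [0,0,0],"jaw": 15}]}}

```text
time_s: 8.1
ee_pos: [0.6505, 0.0283, 0.0268]
eef_rot: [-0.19, -3.135, 0.0]
ft_force: [-13.1, 1.1, 19.1]
finger_gap: 0.0215
gripper_force: 82.0
```

{"method": "move_arm", "body": {"steps": [{"dp": [0,0,0],"twist": [0,0,0],"jaw": 15},{"dp": [0,0,0.006],"twist": [0,0,0],"jaw": 15},{"dp": [0,0,0.006],"twist": [0,0,0],"jaw": 15}]}}

```text
time_s: 8.4
ee_pos: [0.652, 0.0281, 0.0268]
eef_rot: [0.19, 3.133, -0.0]
ft_force: [-2.2, 0.1, 10.9]
finger_gap: 0.0217
gripper_force: 81.1
```

{"method": "move_arm", "body": {"steps": [{"dp": [0,0,0],"twist": [0,0,0],"jaw": 42},{"dp": [0,0,0],"twist": [0,0,0],"jaw": 42},{"dp": [0,0,-0.15],"twist": [0,0,0],"jaw": 42},{"dp": [0,0,-0.4],"twist": [0,0,0],"jaw": 42},{"dp": [0,0,-0.5],"twist": [0,0,0],"jaw": 42}]}}

```text
time_s: 8.9
ee_pos: [0.6524, 0.0281, 0.1291]
eef_rot: [0.189, 3.131, -0.0]
ft_force: [0.0, 0.0, -1.5]
finger_gap: 0.0414
gripper_force: 0.0
```

Run:
```python
from plan import *
x,y=tray(0,0)
plan([(436.8,204,130,TY+82,50,1),(436.8,204,24,TY+82,50,1)],start=(x,y,125,TY+90))
x,y=tray(0,-56)
# C at angle -15.2: close across short side -> tool y 74.8
plan([(436.8,204,125,74.8,50,1),(436.8,204,24,74.8,50,1)],start=(*tray(0,0),125,TY+90))
plan([(436.8,204,125,74.8,15,0),(x,y,125,TY+90,15,1)],start=(436.8,204,24,74.8))
```

```text
at [650.5  28.  125. ] t 8.9
[3x {"dp": [0.583, 0.373, -0.012], "twist": [0.0, 0.0, 0.044], "jaw": 50}]
[4x {"dp": [0.608, 0.331, -0.013], "twist": [0.0, 0.0, 0.045], "jaw": 50}]
[4x {"dp": [0.0, 0.0, 0.53], "twist": [0.0, 0.0, 0.0], "jaw": 50}]
at [650.5  28.  125. ] t 8.9
[3x {"dp": [0.583, 0.373, 0.0], "twist": [0.0, 0.0, 0.046], "jaw": 50}]
[4x {"dp": [0.609, 0.329, 0.0], "twist": [0.0, 0.0, 0.046], "jaw": 50}]
[4x {"dp": [0.0, 0.0, 0.505], "twist": [0.0, 0.0, 0.0], "jaw": 50}]
at [436.8 204.   24. ] t 8.9
[3x {"dp": [0.0, 0.0, -0.505], "twist": [0.0, 0.0, 0.0], "jaw": 15}]
[4x {"dp": [-0.651, -0.423, 0.0], "twist": [0.0, 0.0, -0.046], "jaw": 15}]
[5x {"dp": [-0.619, -0.469, 0.0], "twist": [0.0, 0.0, -0.046], "jaw": 15}]
```

{"method": "move_arm", "body": {"steps": [{"dp": [0.583,0.373,0],"twist": [0,0,0.046],"jaw": 50},{"dp": [0.583,0.373,0],"twist": [0,0,0.046],"jaw": 50},{"dp": [0.583,0.373,0],"twist": [0,0,0.046],"jaw": 50},{"dp": [0.583,0.373,0],"twist": [0,0,0.046],"jaw": 50}]}}

```text
time_s: 9.3
ee_pos: [0.5408, 0.1186, 0.1254]
eef_rot: [-0.298, -3.127, -0.001]
ft_force: [-0.6, -0.8, -1.0]
finger_gap: 0.0501
gripper_force: 0.0
```

{"method": "move_arm", "body": {"steps": [{"dp": [0.609,0.329,0],"twist": [0,0,0.046],"jaw": 50},{"dp": [0.609,0.329,0],"twist": [0,0,0.046],"jaw": 50},{"dp": [0.609,0.329,0],"twist": [0,0,0.046],"jaw": 50},{"dp": [0.609,0.329,0],"twist": [0,0,0.046],"jaw": 50},{"dp": [0.609,0.329,0],"twist": [0,0,0.046],"jaw": 50}]}}

```text
time_s: 9.8
ee_pos: [0.4376, 0.2045, 0.1252]
eef_rot: [0.413, 3.113, 0.001]
ft_force: [0.3, -0.3, -1.0]
finger_gap: 0.0499
gripper_force: 0.0
```

Run:
```python
from plan import *
f=wparts()
```

```text
c=(436.0, 204.2) s=(76, 30) a=-14.9 zt=0.0446 top=[435.  204.5] n=4053
```

{"method": "move_arm", "body": {"steps": [{"dp": [0,0,0.505],"twist": [0,0,0],"jaw": 50},{"dp": [0,0,0.505],"twist": [0,0,0],"jaw": 50},{"dp": [0,0,0.505],"twist": [0,0,0],"jaw": 50},{"dp": [0,0,0.505],"twist": [0,0,0],"jaw": 50}]}}

```text
time_s: 10.25
ee_pos: [0.4377, 0.2035, 0.0241]
eef_rot: [-0.416, -3.112, 0.001]
ft_force: [0.4, 1.0, 0.8]
finger_gap: 0.05
gripper_force: 0.0
```

{"method": "move_arm", "body": {"steps": [{"dp": [0,0,0],"twist": [0,0,0],"jaw": 15},{"dp": [0,0,0],"twist": [0,0,0],"jaw": 15},{"dp": [0,0,0],"twist": [0,0,0],"jaw": 15},{"dp": [0,0,0],"twist": [0,0,0],"jaw": 15}]}}

```text
time_s: 10.65
ee_pos: [0.4387, 0.2041, 0.0258]
eef_rot: [0.415, 3.11, 0.001]
ft_force: [-1.6, -3.2, 13.0]
finger_gap: 0.0213
gripper_force: 77.8
```

{"method": "move_arm", "body": {"steps": [{"dp": [0,0,-0.505],"twist": [0,0,0],"jaw": 15},{"dp": [0,0,-0.505],"twist": [0,0,0],"jaw": 15},{"dp": [0,0,-0.505],"twist": [0,0,0],"jaw": 15},{"dp": [0,0,-0.505],"twist": [0,0,0],"jaw": 15}]}}

```text
time_s: 11.05
ee_pos: [0.4379, 0.2043, 0.1264]
eef_rot: [0.414, 3.111, 0.002]
ft_force: [0.0, -0.5, -4.1]
finger_gap: 0.0211
gripper_force: 80.2
```

{"method": "move_arm", "body": {"steps": [{"dp": [-0.651,-0.423,0],"twist": [0,0,-0.046],"jaw": 15},{"dp": [-0.651,-0.423,0],"twist": [0,0,-0.046],"jaw": 15},{"dp": [-0.651,-0.423,0],"twist": [0,0,-0.046],"jaw": 15},{"dp": [-0.651,-0.423,0],"twist": [0,0,-0.046],"jaw": 15}]}}

```text
time_s: 11.45
ee_pos: [0.5433, 0.0846, 0.1232]
eef_rot: [-0.308, -3.126, 0.002]
ft_force: [-0.2, 0.6, -2.7]
finger_gap: 0.0206
gripper_force: 80.1
```

{"method": "move_arm", "body": {"steps": [{"dp": [-0.619,-0.469,0],"twist": [0,0,-0.046],"jaw": 15},{"dp": [-0.619,-0.469,0],"twist": [0,0,-0.046],"jaw": 15},{"dp": [-0.619,-0.469,0],"twist": [0,0,-0.046],"jaw": 15},{"dp": [-0.619,-0.469,0],"twist": [0,0,-0.046],"jaw": 15},{"dp": [-0.619,-0.469,0],"twist": [0,0,-0.046],"jaw": 15}]}}

```text
time_s: 11.95
ee_pos: [0.644, -0.0283, 0.1228]
eef_rot: [-0.191, -3.133, -0.0]
ft_force: [-0.5, 0.4, -3.9]
finger_gap: 0.0208
gripper_force: 80.2
```

{"method": "move_arm", "body": {"steps": [{"dp": [0,0,0.2],"twist": [0,0,0],"jaw": 15},{"dp": [0,0,0.4],"twist": [0,0,0],"jaw": 15},{"dp": [0,0,0.45],"twist": [0,0,0],"jaw": 15},{"dp": [0,0,0.465],"twist": [0,0,0],"jaw": 15},{"dp": [0,0,0.475],"twist": [0,0,0],"jaw": 15}]}}

```text
time_s: 12.45
ee_pos: [0.6447, -0.0269, 0.031]
eef_rot: [0.188, 3.135, -0.0]
ft_force: [1.0, -0.0, -3.1]
finger_gap: 0.0211
gripper_force: 80.4
```

{"method": "move_arm", "body": {"steps": [{"dp": [0,0,0],"twist": [0,0,0],"jaw": 15},{"dp": [0,0,0.01],"twist": [0,0,0],"jaw": 15},{"dp": [0,0,0.01],"twist": [0,0,0],"jaw": 15}]}}

```text
time_s: 12.75
ee_pos: [0.6452, -0.0276, 0.0299]
eef_rot: [0.189, 3.133, -0.001]
ft_force: [-3.6, 0.1, 11.8]
finger_gap: 0.0214
gripper_force: 81.9
```

{"method": "move_arm", "body": {"steps": [{"dp": [0,0,0],"twist": [0,0,0],"jaw": 42},{"dp": [0,0,0],"twist": [0,0,0],"jaw": 42},{"dp": [0,0,-0.15],"twist": [0,0,0],"jaw": 42},{"dp": [0,0,-0.4],"twist": [0,0,0],"jaw": 42},{"dp": [0,0,-0.485],"twist": [0,0,0],"jaw": 42}]}}

```text
time_s: 13.25
ee_pos: [0.6458, -0.0276, 0.1293]
eef_rot: [0.188, 3.13, -0.001]
ft_force: [0.8, 0.1, -0.5]
finger_gap: 0.0423
gripper_force: 0.0
```

Run:
```python
from plan import *
a=status.sense()
plan([(640,315.5,125,-6.9+45,55,1),(640,315.5,24,38.1,55,1)],start=(*tray(0,-56),125,TY+90))
```

```text
at [643.8 -27.6 125. ] t 13.2
[4x {"dp": [0.112, 0.85, 0.0], "twist": [0.0, 0.0, 0.25], "jaw": 55}]
[5x {"dp": [0.43, 0.743, 0.0], "twist": [0.0, 0.0, 0.25], "jaw": 55}]
[4x {"dp": [0.0, 0.0, 0.505], "twist": [0.0, 0.0, 0.0], "jaw": 55}]
```

{"method": "move_arm", "body": {"steps": [{"dp": [0.112,0.85,0],"twist": [0,0,0.25],"jaw": 55},{"dp": [0.112,0.85,0],"twist": [0,0,0.25],"jaw": 55},{"dp": [0.112,0.85,0],"twist": [0,0,0.25],"jaw": 55},{"dp": [0.112,0.85,0],"twist": [0,0,0.25],"jaw": 55}]}}

```text
time_s: 13.65
ee_pos: [0.6421, 0.1476, 0.1251]
eef_rot: [0.8, 3.038, 0.001]
ft_force: [-0.1, -0.6, -0.2]
finger_gap: 0.0551
gripper_force: 0.0
```

{"method": "move_arm", "body": {"steps": [{"dp": [0.43,0.743,0],"twist": [0,0,0.25],"jaw": 55},{"dp": [0.43,0.743,0],"twist": [0,0,0.25],"jaw": 55},{"dp": [0.43,0.743,0],"twist": [0,0,0.25],"jaw": 55},{"dp": [0.43,0.743,0],"twist": [0,0,0.25],"jaw": 55},{"dp": [0.43,0.743,0],"twist": [0,0,0.25],"jaw": 55}]}}

```text
time_s: 14.15
ee_pos: [0.6399, 0.3191, 0.1245]
eef_rot: [1.369, 2.827, 0.001]
ft_force: [0.8, -0.5, -0.0]
finger_gap: 0.0547
gripper_force: 0.0
```

Run:
```python
from plan import *
f=wparts()
plan([(640,315.5,125,38.1,15,0),(490,397.7,125,7.9,15,1)],start=(640,315.5,24,38.1))
```

```text
c=(627.5, 464.7) s=(76, 30) a=6.8 zt=0.0446 top=[627.7 463.1] n=5632
c=(640.3, 316.2) s=(62, 62) a=-52.2 zt=0.0448 top=[639.7 317. ] n=6800
at [640.  315.5  24. ] t 14.2
[3x {"dp": [0.0, 0.0, -0.505], "twist": [0.0, 0.0, 0.0], "jaw": 15}]
[5x {"dp": [0.786, -0.337, 0.0], "twist": [0.0, 0.0, 0.336], "jaw": 15}]
```

{"method": "move_arm", "body": {"steps": [{"dp": [0,0,0.505],"twist": [0,0,0],"jaw": 55},{"dp": [0,0,0.505],"twist": [0,0,0],"jaw": 55},{"dp": [0,0,0.505],"twist": [0,0,0],"jaw": 55},{"dp": [0,0,0.505],"twist": [0,0,0],"jaw": 55}]}}

```text
time_s: 14.6
ee_pos: [0.6405, 0.3147, 0.0246]
eef_rot: [-1.376, -2.824, 0.001]
ft_force: [0.4, 0.2, 0.8]
finger_gap: 0.055
gripper_force: 0.0
```

{"method": "move_arm", "body": {"steps": [{"dp": [0,0,0],"twist": [0,0,0],"jaw": 15},{"dp": [0,0,0],"twist": [0,0,0],"jaw": 15},{"dp": [0,0,0],"twist": [0,0,0],"jaw": 15},{"dp": [0,0,0],"twist": [0,0,0],"jaw": 15}]}}

```text
time_s: 15.0
ee_pos: [0.6419, 0.3158, 0.0272]
eef_rot: [1.373, 2.822, 0.004]
ft_force: [-2.7, -2.9, 11.2]
finger_gap: 0.0309
gripper_force: 78.6
```

{"method": "move_arm", "body": {"steps": [{"dp": [0,0,-0.505],"twist": [0,0,0],"jaw": 15},{"dp": [0,0,-0.505],"twist": [0,0,0],"jaw": 15},{"dp": [0,0,-0.505],"twist": [0,0,0],"jaw": 15},{"dp": [0,0,-0.505],"twist": [0,0,0],"jaw": 15}]}}

```text
time_s: 15.4
ee_pos: [0.6412, 0.316, 0.1268]
eef_rot: [1.373, 2.823, 0.004]
ft_force: [-0.7, 0.4, -6.2]
finger_gap: 0.031
gripper_force: 82.2
```

{"method": "move_arm", "body": {"steps": [{"dp": [0.786,-0.337,0],"twist": [0,0,0.336],"jaw": 15},{"dp": [0.786,-0.337,0],"twist": [0,0,0.336],"jaw": 15},{"dp": [0.786,-0.337,0],"twist": [0,0,0.336],"jaw": 15},{"dp": [0.786,-0.337,0],"twist": [0,0,0.336],"jaw": 15},{"dp": [0.786,-0.337,0],"twist": [0,0,0.336],"jaw": 15}]}}

```text
time_s: 15.9
ee_pos: [0.4868, 0.3987, 0.1236]
eef_rot: [-2.062, -2.368, 0.004]
ft_force: [0.3, -0.7, -5.6]
finger_gap: 0.0309
gripper_force: 82.3
```

{"method": "move_arm", "body": {"steps": [{"dp": [0,0,0.2],"twist": [0,0,0],"jaw": 15},{"dp": [0,0,0.4],"twist": [0,0,0],"jaw": 15},{"dp": [0,0,0.44],"twist": [0,0,0],"jaw": 15},{"dp": [0,0,0.46],"twist": [0,0,0],"jaw": 15},{"dp": [0,0,0.47],"twist": [0,0,0],"jaw": 15}]}}

```text
time_s: 16.4
ee_pos: [0.4912, 0.398, 0.0315]
eef_rot: [2.064, 2.368, 0.002]
ft_force: [0.3, 0.6, -5.1]
finger_gap: 0.0312
gripper_force: 82.6
```

{"method": "move_arm", "body": {"steps": [{"dp": [0,0,0.008],"twist": [0,0,0],"jaw": 15},{"dp": [0,0,0.008],"twist": [0,0,0],"jaw": 15},{"dp": [0,0,0.008],"twist": [0,0,0],"jaw": 50},{"dp": [0,0,0.008],"twist": [0,0,0],"jaw": 50},{"dp": [0,0,0.008],"twist": [0,0,0],"jaw": 50}]}}

```text
time_s: 16.9
ee_pos: [0.4909, 0.3982, 0.0298]
eef_rot: [2.064, 2.368, 0.002]
ft_force: [-0.0, 1.1, 0.2]
finger_gap: 0.0503
gripper_force: 0.0
```

{"method": "move_arm", "body": {"steps": [{"dp": [0,0,-0.15],"twist": [0,0,0],"jaw": 50},{"dp": [0,0,-0.4],"twist": [0,0,0],"jaw": 50},{"dp": [0,0,-0.478],"twist": [0,0,0],"jaw": 50},{"dp": [0,0,-0.478],"twist": [0,0,0],"jaw": 50}]}}

```text
time_s: 17.3
ee_pos: [0.4917, 0.3987, 0.1278]
eef_rot: [2.063, 2.368, 0.008]
ft_force: [-0.4, 0.3, -0.1]
finger_gap: 0.0503
gripper_force: 0.0
```

Run:
```python
from plan import *
f=parts();save(f,'top1.png',(180,120,480,300),2.6)
plan([(573.3,-229.5,125,-36,55,1),(573.3,-229.5,24,-36,55,1)],start=(490,397.7,125,7.9))
```

```text
c=(655.4, 80.4) s=(83, 47) a=-14.0 zt=0.0501 top=[657.4  82.6] n=364
c=(654.1, 28.3) s=(91, 48) a=-11.8 zt=0.0502 top=[650.4  27.6] n=377
c=(643.7, -27.6) s=(83, 37) a=-6.9 zt=0.0506 top=[642.2 -28.1] n=347
c=(628.0, 463.0) s=(78, 32) a=5.9 zt=0.046 top=[627.3 463.4] n=373
c=(573.7, -229.9) s=(63, 62) a=-35.6 zt=0.0472 top=[ 573.4 -229.6] n=558
c=(484.6, 106.2) s=(76, 32) a=-57.1 zt=0.0467 top=[484.  105.3] n=329
at [490.  397.7 125. ] t 17.4
[5x {"dp": [-1.054, -0.006, 0.0], "twist": [0.0, 0.0, 0.163], "jaw": 55}]
[5x {"dp": [-1.022, 0.261, 0.0], "twist": [0.0, 0.0, 0.162], "jaw": 55}]
[5x {"dp": [-0.923, 0.51, 0.0], "twist": [0.0, 0.0, 0.163], "jaw": 55}]
[4x {"dp": [0.0, 0.0, 0.505], "twist": [0.0, 0.0, 0.0], "jaw": 55}]
```

View pics/top1.png

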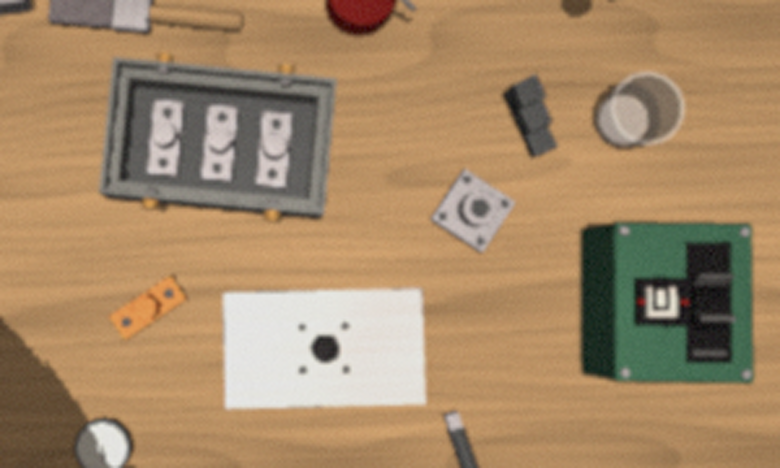

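All three blocks lie flat, boss up, in the tray at (165,137), (218,143) and (274,149). The flange at (473,209) and cover knob at (325,348) have not moved. One dp number exceeds 1, so I'll replan in shorter hops.

Run:
```python
from plan import *
plan([(531.6,84,125,-14,55,0),(573.4,-229.7,125,-36,55,1)],start=(490,397.7,125,7.9))
```

```text
at [490.  397.7 125. ] t 17.4
[4x {"dp": [-0.791, -0.005, 0.0], "twist": [0.0, 0.0, 0.122], "jaw": 55}]
[4x {"dp": [-0.778, 0.146, 0.0], "twist": [0.0, 0.0, 0.121], "jaw": 55}]
[4x {"dp": [-0.735, 0.291, 0.0], "twist": [0.0, 0.0, 0.123], "jaw": 55}]
[5x {"dp": [-0.667, 0.427, 0.0], "twist": [0.0, 0.0, 0.122], "jaw": 55}]
```

{"method": "move_arm", "body": {"steps": [{"dp": [-0.791,-0.005,0],"twist": [0,0,0.122],"jaw": 55},{"dp": [-0.791,-0.005,0],"twist": [0,0,0.122],"jaw": 55},{"dp": [-0.791,-0.005,0],"twist": [0,0,0.122],"jaw": 55},{"dp": [-0.791,-0.005,0],"twist": [0,0,0.122],"jaw": 55}]}}

```text
time_s: 17.75
ee_pos: [0.5107, 0.2368, 0.1235]
eef_rot: [-2.285, -2.156, 0.004]
ft_force: [-0.2, 0.6, -1.2]
finger_gap: 0.0547
gripper_force: 0.0
```

{"method": "move_arm", "body": {"steps": [{"dp": [-0.778,0.146,0],"twist": [0,0,0.121],"jaw": 55},{"dp": [-0.778,0.146,0],"twist": [0,0,0.121],"jaw": 55},{"dp": [-0.778,0.146,0],"twist": [0,0,0.121],"jaw": 55},{"dp": [-0.778,0.146,0],"twist": [0,0,0.121],"jaw": 55}]}}

```text
time_s: 18.15
ee_pos: [0.5318, 0.0803, 0.1236]
eef_rot: [-2.479, -1.929, 0.002]
ft_force: [-0.0, -0.2, -0.6]
finger_gap: 0.0551
gripper_force: 0.0
```

{"method": "move_arm", "body": {"steps": [{"dp": [-0.735,0.291,0],"twist": [0,0,0.123],"jaw": 55},{"dp": [-0.735,0.291,0],"twist": [0,0,0.123],"jaw": 55},{"dp": [-0.735,0.291,0],"twist": [0,0,0.123],"jaw": 55},{"dp": [-0.735,0.291,0],"twist": [0,0,0.123],"jaw": 55}]}}

```text
time_s: 18.55
ee_pos: [0.553, -0.0763, 0.1236]
eef_rot: [-2.653, -1.682, 0.001]
ft_force: [-0.3, 1.3, -0.1]
finger_gap: 0.0549
gripper_force: 0.0
```

{"method": "move_arm", "body": {"steps": [{"dp": [-0.667,0.427,0],"twist": [0,0,0.122],"jaw": 55},{"dp": [-0.667,0.427,0],"twist": [0,0,0.122],"jaw": 55},{"dp": [-0.667,0.427,0],"twist": [0,0,0.122],"jaw": 55},{"dp": [-0.667,0.427,0],"twist": [0,0,0.122],"jaw": 55},{"dp": [-0.667,0.427,0],"twist": [0,0,0.122],"jaw": 55}]}}

```text
time_s: 19.05
ee_pos: [0.5734, -0.23, 0.1234]
eef_rot: [-2.799, -1.423, 0.001]
ft_force: [-0.6, 0.8, -0.4]
finger_gap: 0.0548
gripper_force: 0.0
```

Run:
```python
from plan import *
f=wparts()
plan([(573.4,-229.7,125,-36,15,0),(487,78,125,-14,15,0),(401,385.3,125,7.9,15,1)],start=(573.4,-229.7,24,-36))
```

```text
c=(666.2, -291.6) s=(75, 27) a=22.7 zt=0.0526 top=[ 688.8 -281. ] n=6314
c=(574.4, -229.8) s=(62, 62) a=54.6 zt=0.0447 top=[ 575. -229.] n=6922
at [ 573.4 -229.7   24. ] t 19.1
[3x {"dp": [0.0, 0.0, -0.505], "twist": [0.0, 0.0, 0.0], "jaw": 15}]
[4x {"dp": [0.495, -0.627, 0.0], "twist": [0.0, 0.0, -0.122], "jaw": 15}]
[4x {"dp": [0.606, -0.521, 0.0], "twist": [0.0, 0.0, -0.122], "jaw": 15}]
[4x {"dp": [0.693, -0.395, 0.0], "twist": [0.0, 0.0, -0.122], "jaw": 15}]
[5x {"dp": [0.756, -0.256, 0.0], "twist": [0.0, 0.0, -0.122], "jaw": 15}]
```

{"method": "move_arm", "body": {"steps": [{"dp": [0,0,0.505],"twist": [0,0,0],"jaw": 55},{"dp": [0,0,0.505],"twist": [0,0,0],"jaw": 55},{"dp": [0,0,0.505],"twist": [0,0,0],"jaw": 55},{"dp": [0,0,0.505],"twist": [0,0,0],"jaw": 55}]}}

```text
time_s: 19.5
ee_pos: [0.5733, -0.228, 0.0243]
eef_rot: [-2.797, -1.427, 0.001]
ft_force: [0.7, 0.4, 1.1]
finger_gap: 0.0548
gripper_force: 0.0
```

{"method": "move_arm", "body": {"steps": [{"dp": [0,0,0],"twist": [0,0,0],"jaw": 15},{"dp": [0,0,0],"twist": [0,0,0],"jaw": 15},{"dp": [0,0,0],"twist": [0,0,0],"jaw": 15},{"dp": [0,0,0],"twist": [0,0,0],"jaw": 15}]}}

```text
time_s: 19.9
ee_pos: [0.5747, -0.2297, 0.0267]
eef_rot: [2.797, 1.424, 0.004]
ft_force: [-2.8, 4.3, 13.8]
finger_gap: 0.0312
gripper_force: 78.2
```

{"method": "move_arm", "body": {"steps": [{"dp": [0,0,-0.505],"twist": [0,0,0],"jaw": 15},{"dp": [0,0,-0.505],"twist": [0,0,0],"jaw": 15},{"dp": [0,0,-0.505],"twist": [0,0,0],"jaw": 15},{"dp": [0,0,-0.505],"twist": [0,0,0],"jaw": 15}]}}

```text
time_s: 20.3
ee_pos: [0.5742, -0.23, 0.1267]
eef_rot: [2.797, 1.424, 0.003]
ft_force: [0.2, -0.9, -5.0]
finger_gap: 0.031
gripper_force: 82.0
```

{"method": "move_arm", "body": {"steps": [{"dp": [0.495,-0.627,0],"twist": [0,0,-0.122],"jaw": 15},{"dp": [0.495,-0.627,0],"twist": [0,0,-0.122],"jaw": 15},{"dp": [0.495,-0.627,0],"twist": [0,0,-0.122],"jaw": 15},{"dp": [0.495,-0.627,0],"twist": [0,0,-0.122],"jaw": 15}]}}

```text
time_s: 20.7
ee_pos: [0.5273, -0.0715, 0.1235]
eef_rot: [-2.645, -1.688, 0.003]
ft_force: [-0.2, 0.1, -4.6]
finger_gap: 0.031
gripper_force: 82.2
```

{"method": "move_arm", "body": {"steps": [{"dp": [0.606,-0.521,0],"twist": [0,0,-0.122],"jaw": 15},{"dp": [0.606,-0.521,0],"twist": [0,0,-0.122],"jaw": 15},{"dp": [0.606,-0.521,0],"twist": [0,0,-0.122],"jaw": 15},{"dp": [0.606,-0.521,0],"twist": [0,0,-0.122],"jaw": 15}]}}

```text
time_s: 21.1
ee_pos: [0.4847, 0.0817, 0.1237]
eef_rot: [-2.472, -1.935, 0.002]
ft_force: [-1.0, -0.7, -4.4]
finger_gap: 0.0312
gripper_force: 82.1
```

{"method": "move_arm", "body": {"steps": [{"dp": [0.693,-0.395,0],"twist": [0,0,-0.122],"jaw": 15},{"dp": [0.693,-0.395,0],"twist": [0,0,-0.122],"jaw": 15},{"dp": [0.693,-0.395,0],"twist": [0,0,-0.122],"jaw": 15},{"dp": [0.693,-0.395,0],"twist": [0,0,-0.122],"jaw": 15}]}}

```text
time_s: 21.5
ee_pos: [0.4425, 0.2351, 0.1238]
eef_rot: [-2.276, -2.163, 0.001]
ft_force: [0.5, -0.9, -5.3]
finger_gap: 0.0315
gripper_force: 82.1
```

{"method": "move_arm", "body": {"steps": [{"dp": [0.756,-0.256,0],"twist": [0,0,-0.122],"jaw": 15},{"dp": [0.756,-0.256,0],"twist": [0,0,-0.122],"jaw": 15},{"dp": [0.756,-0.256,0],"twist": [0,0,-0.122],"jaw": 15},{"dp": [0.756,-0.256,0],"twist": [0,0,-0.122],"jaw": 15},{"dp": [0.756,-0.256,0],"twist": [0,0,-0.122],"jaw": 15}]}}

```text
time_s: 22.0
ee_pos: [0.4009, 0.3863, 0.1236]
eef_rot: [-2.061, -2.371, 0.002]
ft_force: [-0.1, -0.3, -4.2]
finger_gap: 0.0312
gripper_force: 82.1
```

{"method": "move_arm", "body": {"steps": [{"dp": [0,0,0.2],"twist": [0,0,0],"jaw": 15},{"dp": [0,0,0.4],"twist": [0,0,0],"jaw": 15},{"dp": [0,0,0.44],"twist": [0,0,0],"jaw": 15},{"dp": [0,0,0.46],"twist": [0,0,0],"jaw": 15},{"dp": [0,0,0.47],"twist": [0,0,0],"jaw": 15}]}}

```text
time_s: 22.5
ee_pos: [0.4025, 0.3853, 0.0317]
eef_rot: [2.065, 2.367, 0.002]
ft_force: [-0.0, -0.2, -3.8]
finger_gap: 0.0306
gripper_force: 81.9
```

{"method": "move_arm", "body": {"steps": [{"dp": [0,0,0.008],"twist": [0,0,0],"jaw": 15},{"dp": [0,0,0.008],"twist": [0,0,0],"jaw": 15},{"dp": [0,0,0.008],"twist": [0,0,0],"jaw": 50},{"dp": [0,0,0.008],"twist": [0,0,0],"jaw": 50},{"dp": [0,0,0.008],"twist": [0,0,0],"jaw": 50}]}}

```text
time_s: 23.0
ee_pos: [0.4018, 0.3858, 0.0295]
eef_rot: [2.064, 2.369, 0.001]
ft_force: [-0.3, 0.6, 0.3]
finger_gap: 0.0499
gripper_force: 0.0
```

{"method": "move_arm", "body": {"steps": [{"dp": [0,0,-0.15],"twist": [0,0,0],"jaw": 50},{"dp": [0,0,-0.4],"twist": [0,0,0],"jaw": 50},{"dp": [0,0,-0.478],"twist": [0,0,0],"jaw": 50},{"dp": [0,0,-0.478],"twist": [0,0,0],"jaw": 50}]}}

```text
time_s: 23.4
ee_pos: [0.4027, 0.3864, 0.1273]
eef_rot: [2.063, 2.368, 0.007]
ft_force: [0.3, 0.5, -0.7]
finger_gap: 0.05
gripper_force: 0.0
```

Run:
```python
from plan import *
plan([(420,156,150,4,50,0),(437.7,-72.6,180,0,50,1)],start=(401,385.3,125,7.9))
```

```text
at [401.  385.3 125. ] t 23.4
[5x {"dp": [-1.149, -0.063, -0.125], "twist": [0.0, 0.0, 0.043], "jaw": 50}]
[5x {"dp": [-1.146, 0.007, -0.15], "twist": [0.0, 0.0, 0.045], "jaw": 50}]
```

Run:
```python
from plan import *
plan([(413,232,145,5,50,0),(425,80,160,2,50,0),(437.7,-72.6,180,0,50,1)],start=(401,385.3,125,7.9))
```

```text
at [401.  385.3 125. ] t 23.4
[4x {"dp": [-0.767, -0.046, -0.1], "twist": [0.0, 0.0, 0.032], "jaw": 50}]
[4x {"dp": [-0.763, -0.007, -0.075], "twist": [0.0, 0.0, 0.034], "jaw": 50}]
[5x {"dp": [-0.765, 0.038, -0.1], "twist": [0.0, 0.0, 0.022], "jaw": 50}]
```

{"method": "move_arm", "body": {"steps": [{"dp": [-0.767,-0.046,-0.1],"twist": [0,0,0.032],"jaw": 50},{"dp": [-0.767,-0.046,-0.1],"twist": [0,0,0.032],"jaw": 50},{"dp": [-0.767,-0.046,-0.1],"twist": [0,0,0.032],"jaw": 50},{"dp": [-0.767,-0.046,-0.1],"twist": [0,0,0.032],"jaw": 50}]}}

```text
time_s: 23.8
ee_pos: [0.4132, 0.2284, 0.1444]
eef_rot: [2.127, 2.312, -0.002]
ft_force: [-0.0, 0.5, 0.4]
finger_gap: 0.05
gripper_force: 0.0
```

{"method": "move_arm", "body": {"steps": [{"dp": [-0.763,-0.007,-0.075],"twist": [0,0,0.034],"jaw": 50},{"dp": [-0.763,-0.007,-0.075],"twist": [0,0,0.034],"jaw": 50},{"dp": [-0.763,-0.007,-0.075],"twist": [0,0,0.034],"jaw": 50},{"dp": [-0.763,-0.007,-0.075],"twist": [0,0,0.034],"jaw": 50}]}}

```text
time_s: 24.2
ee_pos: [0.4257, 0.0762, 0.1594]
eef_rot: [2.189, 2.252, -0.001]
ft_force: [0.9, 1.4, -0.3]
finger_gap: 0.05
gripper_force: 0.0
```

{"method": "move_arm", "body": {"steps": [{"dp": [-0.765,0.038,-0.1],"twist": [0,0,0.022],"jaw": 50},{"dp": [-0.765,0.038,-0.1],"twist": [0,0,0.022],"jaw": 50},{"dp": [-0.765,0.038,-0.1],"twist": [0,0,0.022],"jaw": 50},{"dp": [-0.765,0.038,-0.1],"twist": [0,0,0.022],"jaw": 50},{"dp": [-0.765,0.038,-0.1],"twist": [0,0,0.022],"jaw": 50}]}}

```text
time_s: 24.7
ee_pos: [0.4381, -0.0731, 0.179]
eef_rot: [-2.224, -2.217, 0.0]
ft_force: [0.8, 1.2, -0.1]
finger_gap: 0.0502
gripper_force: 0.0
```

Run:
```python
from plan import *
import pickle
f=grab("wrist");t=grab("top");pickle.dump((f,t),open('f2.pkl','wb'))
save(f,'w2.png');P=cloud(f)*1000
def rect(m,n):
    k,L,st,_=cv2.connectedComponentsWithStats(m.astype(np.uint8));i=1+np.argmax(st[1:,4]);q=P[L==i]
    r=cv2.minAreaRect(q[:,:2].astype(np.float32));print(n,len(q),np.round(r[0],1),np.round(r[1],1),round(r[2],1),q.mean(0).round(1))
near=(abs(P[...,0]-437)<90)&(abs(P[...,1]+72)<130)
rect(near&(P[...,2]>2.5)&(P[...,2]<9),'plate');rect(near&(P[...,2]>28)&(P[...,2]<45)&(f['depth']>.1),'knob')
show([c for c in comps(t) if 40<c['zt']*1000<56 and c['s'][1]<85 and c['s'][0]<95])
save(t,'top2.png',(90,120,400,300),2.5)
```

```text
plate 28066 [438. -73.] [204.8 118.4] 89.7 [438.2 -61.6   4.8]
knob 865 [438.3 -72. ] [26.6 26.7] 0.5 [438.  -71.5  34.5]
c=(667.5, -296.9) s=(75, 39) a=22.3 zt=0.055 top=[ 688.  -282.1] n=376
c=(657.6, 82.6) s=(85, 41) a=-7.7 zt=0.0501 top=[657.4  82.6] n=374
c=(627.3, 463.8) s=(77, 32) a=4.1 zt=0.0462 top=[626.8 463.9] n=375
c=(483.9, 105.6) s=(76, 30) a=-58.0 zt=0.047 top=[484.2 105.2] n=325
```

View pics/w2.png

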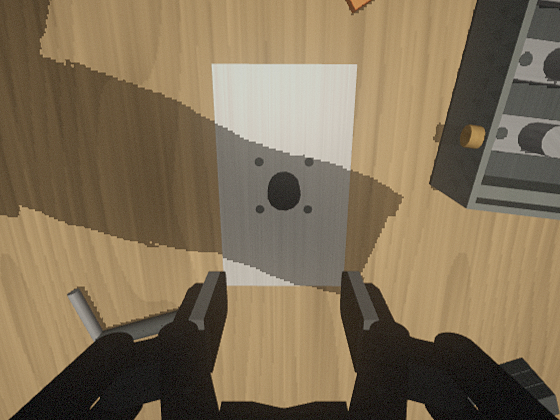

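View pics/top2.png

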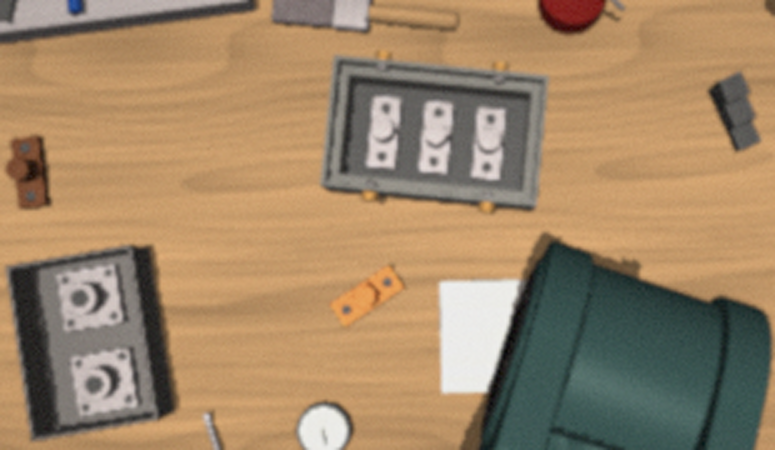

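Both flanges sit flat in the bin at (90,297) and (103,381), the blocks are still in the tray, and the cover knob is centred at (284,190) in the wrist view. Next I'll hover over the tray to get its exact pose before fetching the cover.

Run:
```python
from plan import *
plan([(650.5,28,230,-7,50,2)],start=(437.7,-72.6,180,0))
```

```text
at [437.7 -72.6 180. ] t 24.8
[3x {"dp": [0.251, 0.532, -0.125], "twist": [0.0, 0.0, 0.039], "jaw": 50}]
[5x {"dp": [0.284, 0.516, -0.125], "twist": [0.0, 0.0, 0.039], "jaw": 50}]
```

{"method": "move_arm", "body": {"steps": [{"dp": [0.251,0.532,-0.125],"twist": [0,0,0.039],"jaw": 50},{"dp": [0.251,0.532,-0.125],"twist": [0,0,0.039],"jaw": 50},{"dp": [0.251,0.532,-0.125],"twist": [0,0,0.039],"jaw": 50}]}}

```text
time_s: 25.1
ee_pos: [0.5471, -0.0188, 0.2047]
eef_rot: [2.285, 2.155, 0.002]
ft_force: [-1.3, -0.7, 0.3]
finger_gap: 0.05
gripper_force: 0.0
```

{"method": "move_arm", "body": {"steps": [{"dp": [0.284,0.516,-0.125],"twist": [0,0,0.039],"jaw": 50},{"dp": [0.284,0.516,-0.125],"twist": [0,0,0.039],"jaw": 50},{"dp": [0.284,0.516,-0.125],"twist": [0,0,0.039],"jaw": 50},{"dp": [0.284,0.516,-0.125],"twist": [0,0,0.039],"jaw": 50},{"dp": [0.284,0.516,-0.125],"twist": [0,0,0.039],"jaw": 50}]}}

```text
time_s: 25.6
ee_pos: [0.6505, 0.0298, 0.2288]
eef_rot: [-2.351, -2.083, 0.002]
ft_force: [-0.0, -0.7, -0.0]
finger_gap: 0.0497
gripper_force: 0.0
```

Run:
```python
from plan import *
import pickle
f=grab("wrist");pickle.dump(f,open('f3.pkl','wb'));P=cloud(f)*1000
q=P[(f['depth']>.12)&(abs(P[...,0]-650)<95)&(abs(P[...,1]-28)<140)];print(len(q),status.sense()['ee_pos'])
# rim band: flat top ~72; ledge ~52. fit yaw by histogram sharpness of inner/outer rim edges
r=q[(q[:,2]>69)&(q[:,2]<75)]
for band,n in [((69,75),'rim'),((49.5,55),'ledge'),((2,7),'floor')]:
    r=q[(q[:,2]>band[0])&(q[:,2]<band[1])]
    print(n,len(r),[tuple(np.round(x,1)) if not np.isscalar(x) else round(x,1) for x in cv2.minAreaRect(r[:,:2].astype(np.float32))],np.median(r[:,2]).round(1))
# edges per side in tray frame
a=np.radians(-7);U=(q[:,:2]-[650.5,28])@np.array([[np.cos(a),-np.sin(a)],[np.sin(a),np.cos(a)]])
rim=(q[:,2]>69)&(q[:,2]<75)
for y in(-85,-30,0,30,85):
    m=rim&(abs(U[:,1]-y)<6)
    for s in(-1,1):
        v=U[m&(U[:,0]*s>50),0]
        if len(v)>20: print('y',y,'x side',s,np.percentile(v,[2,98]).round(1))
for x in(-40,0,40):
    m=rim&(abs(U[:,0]-x)<6)
    for s in(-1,1):
        v=U[m&(U[:,1]*s>95),1]
        if len(v)>20: print('x',x,'y side',s,np.percentile(v,[2,98]).round(1))
plan([(438.1,-72.5,150,-0.3,50,1),(438.1,-72.5,14,-0.3,50,1)],start=(650.5,28,230,-7))
```

```text
55142 [0.65013991 0.02916531 0.22918997]
rim 4830 [(np.float64(650.9), np.float64(27.9)), (np.float64(220.9), np.float64(152.3)), 82.9] 71.7
ledge 8021 [(np.float64(650.7), np.float64(27.9)), (np.float64(211.0), np.float64(124.7)), 82.8] 51.8
floor 11030 [(np.float64(652.1), np.float64(29.4)), (np.float64(275.1), np.float64(184.8)), 89.9] 3.8
y -30 x side -1 [-66.8 -61.8]
y -30 x side 1 [61.9 67. ]
y 0 x side -1 [-66.7 -61.8]
y 0 x side 1 [62. 67.]
y 30 x side -1 [-66.5 -61.5]
y 30 x side 1 [62.2 67.1]
y 85 x side -1 [-66.5 -61.3]
y 85 x side 1 [62.4 67.6]
x -40 y side -1 [-109.  -104.2]
x -40 y side 1 [105.4 110.3]
x 0 y side -1 [-110.  -103.9]
x 0 y side 1 [105.4 110.3]
x 40 y side -1 [-109.9 -104.1]
x 40 y side 1 [105.4 109.7]
at [650.5  28.  230. ] t 25.6
[3x {"dp": [-0.314, -0.496, 0.2], "twist": [0.0, 0.0, -0.037], "jaw": 50}]
[4x {"dp": [-0.285, -0.514, 0.2], "twist": [0.0, 0.0, -0.037], "jaw": 50}]
[4x {"dp": [0.0, 0.0, 0.68], "twist": [0.0, 0.0, 0.0], "jaw": 50}]
```

{"method": "move_arm", "body": {"steps": [{"dp": [-0.314,-0.496,0.2],"twist": [0,0,-0.037],"jaw": 50},{"dp": [-0.314,-0.496,0.2],"twist": [0,0,-0.037],"jaw": 50},{"dp": [-0.314,-0.496,0.2],"twist": [0,0,-0.037],"jaw": 50}]}}

```text
time_s: 25.95
ee_pos: [0.54, -0.0225, 0.1886]
eef_rot: [-2.292, -2.146, 0.003]
ft_force: [0.1, 1.2, 0.2]
finger_gap: 0.0502
gripper_force: 0.0
```

{"method": "move_arm", "body": {"steps": [{"dp": [-0.285,-0.514,0.2],"twist": [0,0,-0.037],"jaw": 50},{"dp": [-0.285,-0.514,0.2],"twist": [0,0,-0.037],"jaw": 50},{"dp": [-0.285,-0.514,0.2],"twist": [0,0,-0.037],"jaw": 50},{"dp": [-0.285,-0.514,0.2],"twist": [0,0,-0.037],"jaw": 50},{"dp": [-0.285,-0.514,0.2],"twist": [0,0,-0.037],"jaw": 50}]}}

```text
time_s: 26.45
ee_pos: [0.4378, -0.0723, 0.1501]
eef_rot: [2.23, 2.212, 0.001]
ft_force: [0.1, -1.0, 0.7]
finger_gap: 0.0498
gripper_force: 0.0
```

{"method": "move_arm", "body": {"steps": [{"dp": [0,0,0.4],"twist": [0,0,0],"jaw": 50},{"dp": [0,0,0.6],"twist": [0,0,0],"jaw": 50},{"dp": [0,0,0.7],"twist": [0,0,0],"jaw": 50},{"dp": [0,0,0.7],"twist": [0,0,0],"jaw": 50},{"dp": [0,0,0.7],"twist": [0,0,0],"jaw": 50}]}}

```text
time_s: 26.95
ee_pos: [0.439, -0.0721, 0.0105]
eef_rot: [-2.228, -2.214, 0.0]
ft_force: [-0.6, 0.2, 1.3]
finger_gap: 0.0499
gripper_force: 0.0
```

{"method": "move_arm", "body": {"steps": [{"dp": [0,0,0],"twist": [0,0,0],"jaw": 15},{"dp": [0,0,0],"twist": [0,0,0],"jaw": 15},{"dp": [0,0,0],"twist": [0,0,0],"jaw": 15},{"dp": [0,0,0],"twist": [0,0,0],"jaw": 15},{"dp": [0,0,0],"twist": [0,0,0],"jaw": 15}], "grip_force": 90}}

```text
time_s: 27.45
ee_pos: [0.4398, -0.0727, 0.0119]
eef_rot: [2.227, 2.211, 0.002]
ft_force: [-4.1, 2.0, 18.8]
finger_gap: 0.0252
gripper_force: 87.3
```

Run:
```python
from plan import *
plan([(438.1,-72.5,135,-0.3,15,1),(650.8,28.5,135,-7.15,15,2)],start=(438.1,-72.5,10,-0.3))
```

```text
at [438.1 -72.5  10. ] t 27.4
[4x {"dp": [0.0, 0.0, -0.625], "twist": [0.0, 0.0, 0.0], "jaw": 15}]
[5x {"dp": [0.511, 1.061, 0.0], "twist": [0.0, 0.0, 0.076], "jaw": 15}]
```

{"method": "move_arm", "body": {"steps": [{"dp": [0,0,-0.15],"twist": [0,0,0],"jaw": 15},{"dp": [0,0,-0.35],"twist": [0,0,0],"jaw": 15},{"dp": [0,0,-0.55],"twist": [0,0,0],"jaw": 15},{"dp": [0,0,-0.625],"twist": [0,0,0],"jaw": 15},{"dp": [0,0,-0.625],"twist": [0,0,0],"jaw": 15}]}}

```text
time_s: 27.95
ee_pos: [0.44, -0.0729, 0.1378]
eef_rot: [2.226, 2.21, 0.004]
ft_force: [-0.4, -1.0, -4.6]
finger_gap: 0.0252
gripper_force: 89.9
```

{"method": "move_arm", "body": {"steps": [{"dp": [0.05,0.1,0],"twist": [0,0,0],"jaw": 15},{"dp": [0.12,0.25,0],"twist": [0,0,0],"jaw": 15},{"dp": [0.19,0.4,0],"twist": [0,0,0],"jaw": 15},{"dp": [0.256,0.53,0],"twist": [0,0,0],"jaw": 15}]}}

```text
time_s: 28.35
ee_pos: [0.5458, -0.0212, 0.134]
eef_rot: [-2.229, -2.213, 0.0]
ft_force: [0.4, -0.5, -3.9]
finger_gap: 0.0253
gripper_force: 89.9
```

{"method": "move_arm", "body": {"steps": [{"dp": [0.07,0.15,0],"twist": [0,0,0.02],"jaw": 15},{"dp": [0.14,0.3,0],"twist": [0,0,0.04],"jaw": 15},{"dp": [0.21,0.44,0],"twist": [0,0,0.06],"jaw": 15},{"dp": [0.24,0.5,0],"twist": [0,0,0.076],"jaw": 15},{"dp": [0.255,0.531,0],"twist": [0,0,0.076],"jaw": 15}]}}

```text
time_s: 28.85
ee_pos: [0.6519, 0.029, 0.1334]
eef_rot: [-2.356, -2.076, 0.001]
ft_force: [-0.1, -0.4, -3.0]
finger_gap: 0.025
gripper_force: 89.9
```

{"method": "move_arm", "body": {"steps": [{"dp": [0,0,0],"twist": [0,0,0],"jaw": 15},{"dp": [0,0,0],"twist": [0,0,0],"jaw": 15},{"dp": [0,0,0],"twist": [0,0,0],"jaw": 15}]}}

```text
time_s: 29.15
ee_pos: [0.6507, 0.0278, 0.1348]
eef_rot: [-2.358, -2.076, 0.0]
ft_force: [-0.0, -1.4, -3.2]
finger_gap: 0.0253
gripper_force: 89.9
```

Run:
```python
from plan import *
f=grab("wrist");P=cloud(f)*1000;save(f,'w3.png')
m=((abs(P[...,0]-650)<95)&(abs(P[...,1]-28)<140)&(P[...,2]>115)&(P[...,2]<140)).astype(np.uint8)
k,L,st,_=cv2.connectedComponentsWithStats(m);i=1+np.argmax(st[1:,4]);q=P[L==i]
print(len(q),cv2.minAreaRect(q[:,:2].astype(np.float32)),status.sense()['ee_pos'])
A=np.c_[q[:,:2]-[650,28],np.ones(len(q))];print('plane',np.linalg.lstsq(A,q[:,2],rcond=None)[0])
```

```text
73235 ((654.7431640625, 62.39411163330078), (134.50999450683594, 118.96296691894531), 82.76766967773438) [0.6508351  0.02787339 0.13490925]
plane [-1.88531488e-03 -1.19172765e-03  1.27813021e+02]
```

View pics/w3.png

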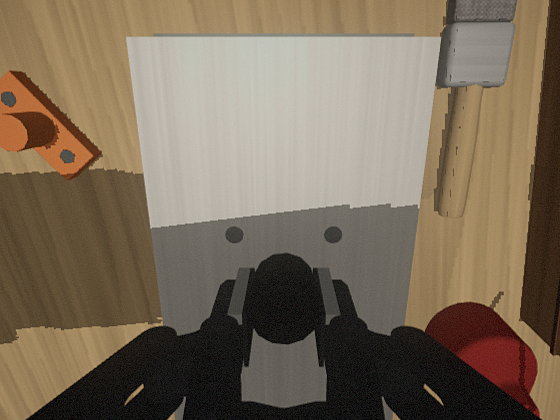

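Cover held level and square over the tray, knob at (285,300); its measured offset to the tray is under 0.5 mm. Lowering onto the balls.

{"method": "move_arm", "body": {"steps": [{"dp": [0,0,0.1],"twist": [0,0,0],"jaw": 15},{"dp": [0,0,0.2],"twist": [0,0,0],"jaw": 15},{"dp": [0,0,0.25],"twist": [0,0,0],"jaw": 15},{"dp": [0,0,0.265],"twist": [0,0,0],"jaw": 15},{"dp": [0,0,0.265],"twist": [0,0,0],"jaw": 15}]}}

```text
time_s: 29.7
ee_pos: [0.6514, 0.0282, 0.082]
eef_rot: [2.358, 2.076, 0.0]
ft_force: [0.3, -1.4, -3.1]
finger_gap: 0.0254
gripper_force: 89.9
```

{"method": "move_arm", "body": {"steps": [{"dp": [0,0,0.01],"twist": [0,0,0],"jaw": 15},{"dp": [0,0,0.02],"twist": [0,0,0],"jaw": 15},{"dp": [0,0,0.025],"twist": [0,0,0],"jaw": 15},{"dp": [0,0,0.025],"twist": [0,0,0],"jaw": 15}]}}

```text
time_s: 30.1
ee_pos: [0.6515, 0.0283, 0.077]
eef_rot: [2.357, 2.076, 0.0]
ft_force: [0.1, 0.2, -0.7]
finger_gap: 0.0252
gripper_force: 90.2
```

{"method": "move_arm", "body": {"steps": [{"dp": [0,0,0.01],"twist": [0,0,0],"jaw": 15},{"dp": [0,0,0.02],"twist": [0,0,0],"jaw": 15},{"dp": [0,0,0.03],"twist": [0,0,0],"jaw": 15},{"dp": [0,0,0.03],"twist": [0,0,0],"jaw": 15}]}}

```text
time_s: 30.5
ee_pos: [0.651, 0.0283, 0.07]
eef_rot: [-2.357, -2.076, 0.001]
ft_force: [-0.8, 0.4, -5.7]
finger_gap: 0.0255
gripper_force: 89.6
```

{"method": "move_arm", "body": {"steps": [{"dp": [0,0,0.01],"twist": [0,0,0],"jaw": 15},{"dp": [0,0,0.02],"twist": [0,0,0],"jaw": 15},{"dp": [0,0,0.025],"twist": [0,0,0],"jaw": 15},{"dp": [0,0,0.025],"twist": [0,0,0],"jaw": 15}]}}

```text
time_s: 30.9
ee_pos: [0.6511, 0.0283, 0.0651]
eef_rot: [-2.357, -2.076, 0.001]
ft_force: [-0.8, -0.1, -8.5]
finger_gap: 0.0252
gripper_force: 89.3
```

{"method": "move_arm", "body": {"steps": [{"dp": [0,0,0.01],"twist": [0,0,0],"jaw": 15},{"dp": [0,0,0.01],"twist": [0,0,0],"jaw": 15},{"dp": [0,0,0.015],"twist": [0,0,0],"jaw": 15},{"dp": [0,0,0.015],"twist": [0,0,0],"jaw": 15}]}}

```text
time_s: 31.3
ee_pos: [0.6514, 0.0283, 0.064]
eef_rot: [2.357, 2.076, 0.001]
ft_force: [-8.4, 0.8, 13.8]
finger_gap: 0.0252
gripper_force: 91.7
```

{"method": "move_arm", "body": {"steps": [{"dp": [0,0,0.005],"twist": [0,0,0],"jaw": 15},{"dp": [0,0,0.01],"twist": [0,0,0],"jaw": 15}]}}

```text
time_s: 31.5
ee_pos: [0.6515, 0.0283, 0.0638]
eef_rot: [2.356, 2.075, 0.002]
ft_force: [-20.8, 1.2, 48.9]
finger_gap: 0.0255
gripper_force: 95.8
```

{"method": "move_arm", "body": {"steps": [{"dp": [0,0,-0.01],"twist": [0,0,0],"jaw": 15},{"dp": [0,0,-0.01],"twist": [0,0,0],"jaw": 50},{"dp": [0,0,-0.01],"twist": [0,0,0],"jaw": 50},{"dp": [0,0,-0.01],"twist": [0,0,0],"jaw": 50}]}}

```text
time_s: 31.9
ee_pos: [0.6517, 0.0282, 0.0626]
eef_rot: [2.357, 2.076, 0.0]
ft_force: [-0.8, 0.1, 0.2]
finger_gap: 0.0498
gripper_force: 0.0
```

{"method": "move_arm", "body": {"steps": [{"dp": [0,0,-0.1],"twist": [0,0,0],"jaw": 50},{"dp": [0,0,-0.3],"twist": [0,0,0],"jaw": 50},{"dp": [0,0,-0.5],"twist": [0,0,0],"jaw": 50},{"dp": [0,0,-0.69],"twist": [0,0,0],"jaw": 50},{"dp": [0,0,-0.69],"twist": [0,0,0],"jaw": 50}]}}

```text
time_s: 32.4
ee_pos: [0.6535, 0.0281, 0.2057]
eef_rot: [2.353, 2.073, 0.008]
ft_force: [-0.0, -0.4, -0.6]
finger_gap: 0.0501
gripper_force: 0.0
```

Run:
```python
from plan import *
s=status.sense();print(s['ee_pos'],s['ft_force'])
f=grab("wrist");P=cloud(f)*1000;save(f,'w4.png')
m=((abs(P[...,0]-650)<90)&(abs(P[...,1]-28)<130)&(P[...,2]>50)&(P[...,2]<63)).astype(np.uint8)
k,L,st,_=cv2.connectedComponentsWithStats(m);i=1+np.argmax(st[1:,4]);q=P[L==i]
A=np.c_[q[:,:2]-[650,28],np.ones(len(q))];print(len(q),'plane',np.linalg.lstsq(A,q[:,2],rcond=None)[0])
print(cv2.minAreaRect(q[:,:2].astype(np.float32)))
z=s['ee_pos'][2]*1000
plan([(596,-120,180,24,0,0),(542,-270,180,56,0,0),(437,-421.7,190,87.5,0,1)],start=(650.8,28.5,200,-7.15))
```

```text
[0.65346961 0.02811207 0.20570772] [-0.0028009  -0.38313692 -0.59330636]
35786 plane [ 2.04427300e-03 -2.36294563e-03  5.66748007e+01]
((650.6949462890625, 27.754287719726562), (211.28273010253906, 124.85002136230469), 82.7953109741211)
at [650.8  28.5 200. ] t 32.5
[4x {"dp": [-0.771, -0.179, 0.1], "twist": [0.0, 0.0, -0.346], "jaw": 0}]
[4x {"dp": [-0.575, -0.552, 0.0], "twist": [0.0, 0.0, -0.356], "jaw": 0}]
[5x {"dp": [0.011, -0.922, -0.05], "twist": [0.0, 0.0, -0.35], "jaw": 0}]
```

View pics/w4.png

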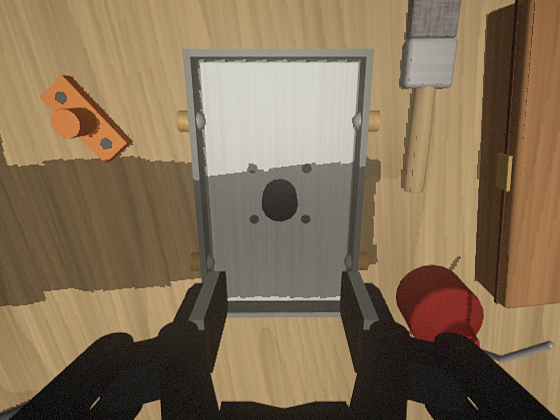

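The cover lies level on its ledge (top at about 57 mm), with the balls at (200,120), (358,120), (210,262) and (349,262) over its edges. On to the counter.

{"method": "move_arm", "body": {"steps": [{"dp": [-0.771,-0.179,0.1],"twist": [0,0,-0.346],"jaw": 0},{"dp": [-0.771,-0.179,0.1],"twist": [0,0,-0.346],"jaw": 0},{"dp": [-0.771,-0.179,0.1],"twist": [0,0,-0.346],"jaw": 0},{"dp": [-0.771,-0.179,0.1],"twist": [0,0,-0.346],"jaw": 0},{"dp": [-0.771,-0.179,0.1],"twist": [0,0,-0.346],"jaw": 0}]}}

```text
time_s: 32.95
ee_pos: [0.5952, -0.1221, 0.1792]
eef_rot: [-1.713, -2.631, 0.001]
ft_force: [0.6, -0.1, -0.1]
finger_gap: 0.0
gripper_force: 0.0
```

{"method": "move_arm", "body": {"steps": [{"dp": [-0.575,-0.552,0],"twist": [0,0,-0.356],"jaw": 0},{"dp": [-0.575,-0.552,0],"twist": [0,0,-0.356],"jaw": 0},{"dp": [-0.575,-0.552,0],"twist": [0,0,-0.356],"jaw": 0},{"dp": [-0.575,-0.552,0],"twist": [0,0,-0.356],"jaw": 0},{"dp": [-0.575,-0.552,0],"twist": [0,0,-0.356],"jaw": 0}]}}

```text
time_s: 33.45
ee_pos: [0.5416, -0.2713, 0.1798]
eef_rot: [-0.922, -3.002, -0.0]
ft_force: [1.0, 0.5, 0.2]
finger_gap: -0.0002
gripper_force: 0.0
```

{"method": "move_arm", "body": {"steps": [{"dp": [0.011,-0.922,-0.05],"twist": [0,0,-0.35],"jaw": 0},{"dp": [0.011,-0.922,-0.05],"twist": [0,0,-0.35],"jaw": 0},{"dp": [0.011,-0.922,-0.05],"twist": [0,0,-0.35],"jaw": 0},{"dp": [0.011,-0.922,-0.05],"twist": [0,0,-0.35],"jaw": 0},{"dp": [0.011,-0.922,-0.05],"twist": [0,0,-0.35],"jaw": 0}]}}

```text
time_s: 33.95
ee_pos: [0.4356, -0.4239, 0.1902]
eef_rot: [-0.074, -3.14, 0.001]
ft_force: [0.1, 0.7, 0.2]
finger_gap: -0.0
gripper_force: 0.0
```

```bash
cat >> plan.py <<'E'
CY=-2.5
def wheel(f,ax=(474.3,-423.3)):
    P=cloud(f)*1000;a=np.radians(CY)
    d=P[...,:2]-np.array(ax);u=d[...,0]*np.cos(a)+d[...,1]*np.sin(a);v=-d[...,0]*np.sin(a)+d[...,1]*np.cos(a)
    h=P[...,2]-70;r=np.hypot(u,h);th=np.arctan2(u,h)
    m=(abs(v)<13)&(r>56)&(r<66)&(abs(th)<.75)&(f['depth']>.05)
    k,L=cv2.connectedComponents(m.astype(np.uint8))
    for i in range(1,k):
        s=L==i
        if s.sum()>6: print('ridge th',np.percentile(th[s],[5,50,95]).round(3),'n',s.sum(),'r',r[s].max().round(1))
E
python3 - <<'E'
from plan import *
import pickle
s=status.sense();print(s['ee_pos'],Ro.from_rotvec(s['eef_rot']).as_matrix()[:2,1])
f=grab("wrist");t=grab("top");pickle.dump((f,t),open('f5.pkl','wb'));save(f,'w5.png')
wheel(f);print('top');wheel(t);wheel(pickle.load(open('f0.pkl','rb'))[0])
P=cloud(f)*1000
m=(P[...,2]>107)&(P[...,2]<113);q=P[m];print('box',cv2.minAreaRect(q[:,:2].astype(np.float32)))
E
```

```text
[ 0.43564754 -0.42387134  0.19020511] [0.04712021 0.99888915]
ridge th [-0.283 -0.276 -0.209] n 188 r 65.2
top
ridge th [0.326 0.352 0.396] n 31 r 65.7
ridge th [-0.261 -0.217 -0.187] n 25 r 65.9
ridge th [0.335 0.356 0.412] n 29 r 65.9
ridge th [-0.264 -0.218 -0.19 ] n 26 r 65.8
ridge th [-0.746 -0.721 -0.605] n 16 r 60.9
box ((465.0361022949219, -401.85205078125), (129.21153259277344, 130.55857849121094), 87.65116882324219)
```

View pics/w5.png

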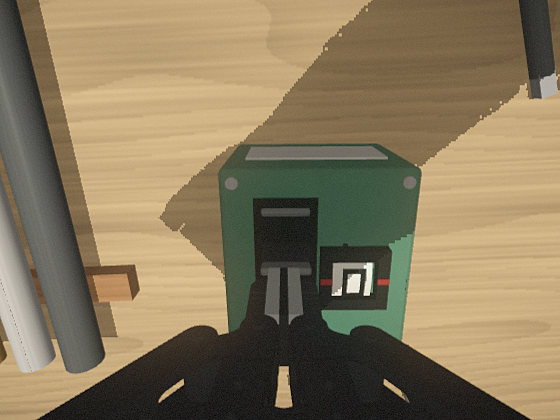

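The wrist view shows the fingertips at (285,290) just behind the ridge at (285,268). The window digit "0" is at (355,280), level with the red marks at row 282. I'll descend and make the first stroke.

{"method": "move_arm", "body": {"steps": [{"dp": [0,0,0.15],"twist": [0,0,0],"jaw": 0},{"dp": [0,0,0.28],"twist": [0,0,0],"jaw": 0},{"dp": [0,0,0.335],"twist": [0,0,0],"jaw": 0},{"dp": [0,0,0.335],"twist": [0,0,0],"jaw": 0}]}}

```text
time_s: 34.45
ee_pos: [0.4375, -0.4196, 0.1225]
eef_rot: [-0.071, -3.139, -0.003]
ft_force: [-0.5, 0.5, 0.2]
finger_gap: -0.0001
gripper_force: 0.0
```

{"method": "move_arm", "body": {"steps": [{"dp": [-0.05,0,0],"twist": [0,0,0],"jaw": 0},{"dp": [-0.1,0,0],"twist": [0,0,0],"jaw": 0},{"dp": [-0.14,0,0],"twist": [0,0,0],"jaw": 0},{"dp": [-0.17,0,0],"twist": [0,0,0],"jaw": 0},{"dp": [-0.187,0,0],"twist": [0,0,0],"jaw": 0}]}}

```text
time_s: 34.95
ee_pos: [0.4751, -0.4234, 0.1237]
eef_rot: [0.07, 3.141, -0.001]
ft_force: [-1.6, -0.2, -2.1]
finger_gap: -0.0001
gripper_force: 0.8
```

Run:
```python
from plan import *
s=status.sense();print(s['ee_pos'])
f=grab("wrist");save(f,'w6.png',(180,150,460,360),2.7);wheel(f);wheel(grab("top"))
```

```text
[ 0.47508879 -0.42338208  0.12372758]
ridge th [-0.43  -0.391 -0.358] n 783 r 65.6
ridge th [-0.184 -0.173 -0.16 ] n 295 r 66.0
ridge th [-0.112 -0.106 -0.097] n 84 r 65.8
ridge th [-0.112 -0.105 -0.096] n 90 r 65.8
ridge th [0.211 0.257 0.266] n 11 r 65.9
ridge th [-0.415 -0.344 -0.327] n 31 r 65.6
ridge th [-0.746 -0.722 -0.657] n 12 r 58.7
```

View pics/w6.png

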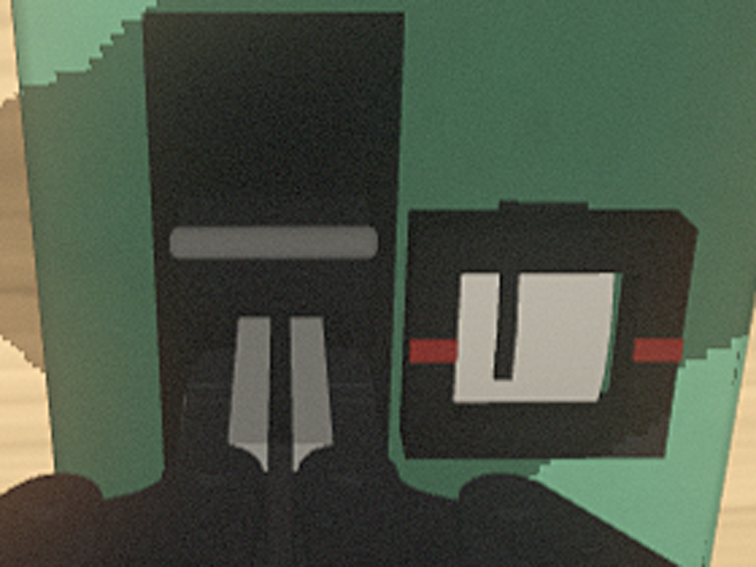

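The "1" bar at (507,325) is not yet centred and needs about 0.07 rad more, matching the planned last 3.6 mm. I'll finish this stroke and do the second.

{"method": "move_arm", "body": {"steps": [{"dp": [-0.01,0,0],"twist": [0,0,0],"jaw": 0},{"dp": [-0.018,0,0],"twist": [0,0,0],"jaw": 0},{"dp": [-0.018,0,0],"twist": [0,0,0],"jaw": 0},{"dp": [-0.015,0,-0.06],"twist": [0,0,0],"jaw": 0},{"dp": [-0.015,0,-0.14],"twist": [0,0,0],"jaw": 0}]}}

```text
time_s: 35.55
ee_pos: [0.4771, -0.4232, 0.1523]
eef_rot: [-0.071, -3.14, -0.001]
ft_force: [0.7, -0.1, -0.2]
finger_gap: -0.0003
gripper_force: 0.0
```

{"method": "move_arm", "body": {"steps": [{"dp": [0.212,0,0],"twist": [0,0,0],"jaw": 0},{"dp": [0.212,0,0],"twist": [0,0,0],"jaw": 0},{"dp": [0.212,0,0.14],"twist": [0,0,0],"jaw": 0},{"dp": [0.212,0,0.14],"twist": [0,0,0],"jaw": 0}]}}

```text
time_s: 35.95
ee_pos: [0.4341, -0.4206, 0.1223]
eef_rot: [-0.071, -3.139, -0.004]
ft_force: [0.5, 0.5, -0.3]
finger_gap: -0.0
gripper_force: 0.0
```

{"method": "move_arm", "body": {"steps": [{"dp": [-0.05,0,0],"twist": [0,0,0],"jaw": 0},{"dp": [-0.1,0,0],"twist": [0,0,0],"jaw": 0},{"dp": [-0.15,0,0],"twist": [0,0,0],"jaw": 0},{"dp": [-0.19,0,0],"twist": [0,0,0],"jaw": 0},{"dp": [-0.205,0,0],"twist": [0,0,0],"jaw": 0}]}}

```text
time_s: 36.45
ee_pos: [0.4771, -0.4234, 0.1237]
eef_rot: [0.069, 3.141, -0.0]
ft_force: [-1.4, -0.7, 0.3]
finger_gap: -0.0001
gripper_force: 0.7
```

{"method": "move_arm", "body": {"steps": [{"dp": [-0.01,0,0],"twist": [0,0,0],"jaw": 0},{"dp": [-0.01,0,0],"twist": [0,0,0],"jaw": 0}]}}

```text
time_s: 36.65
ee_pos: [0.4782, -0.4233, 0.1236]
eef_rot: [0.07, 3.141, 0.0]
ft_force: [-0.7, -0.9, -1.0]
finger_gap: -0.0002
gripper_force: 0.0
```

Run:
```python
from plan import *
s=status.sense();print(s['ee_pos'])
f=grab("wrist");save(f,'w7.png',(180,150,460,360),2.7);wheel(f);wheel(grab("top"))
```

```text
[ 0.47815408 -0.42329023  0.12362663]
ridge th [-0.373 -0.336 -0.295] n 846 r 65.6
ridge th [-0.133 -0.124 -0.113] n 310 r 66.0
ridge th [-0.067 -0.058 -0.05 ] n 94 r 66.0
ridge th [-0.066 -0.058 -0.049] n 89 r 65.9
ridge th [0.641 0.703 0.742] n 8 r 59.6
ridge th [0.261 0.3   0.31 ] n 9 r 65.4
ridge th [-0.335 -0.294 -0.269] n 28 r 65.9
```

View pics/w7.png

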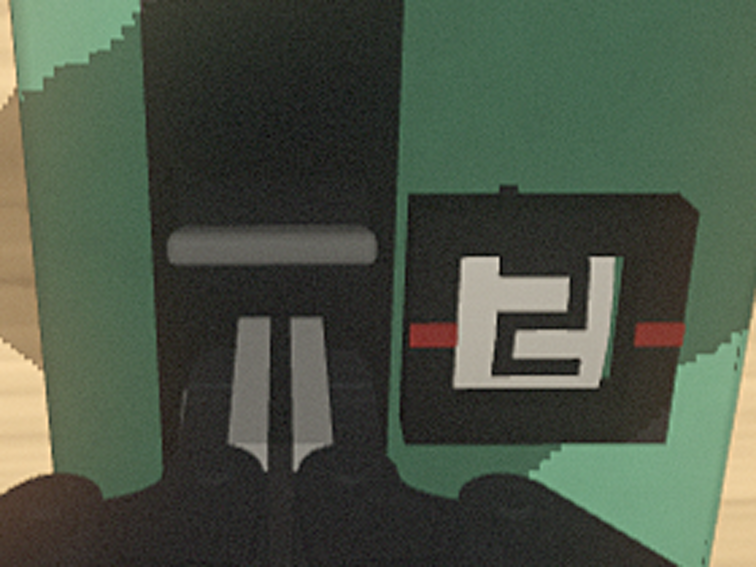

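The window shows "2", its middle stroke (row 321) at the centre of the opening. The ridges give about 0.01 rad short. For the third stroke I'll go 0.6 mm further.

{"method": "move_arm", "body": {"steps": [{"dp": [0.003,0,-0.06],"twist": [0,0,0],"jaw": 0},{"dp": [0.003,0,-0.14],"twist": [0,0,0],"jaw": 0},{"dp": [0.003,0,-0.14],"twist": [0,0,0],"jaw": 0}]}}

```text
time_s: 37.05
ee_pos: [0.4779, -0.4242, 0.1544]
eef_rot: [0.071, 3.138, -0.004]
ft_force: [0.1, -0.1, -0.2]
finger_gap: 0.0
gripper_force: 0.0
```

{"method": "move_arm", "body": {"steps": [{"dp": [0.209,0,0],"twist": [0,0,0],"jaw": 0},{"dp": [0.209,0,0],"twist": [0,0,0],"jaw": 0},{"dp": [0.209,0,0.14],"twist": [0,0,0],"jaw": 0},{"dp": [0.209,0,0.14],"twist": [0,0,0],"jaw": 0}]}}

```text
time_s: 37.45
ee_pos: [0.4345, -0.4204, 0.1214]
eef_rot: [-0.071, -3.138, -0.005]
ft_force: [-0.2, 0.9, 0.4]
finger_gap: 0.0001
gripper_force: 0.0
```

{"method": "move_arm", "body": {"steps": [{"dp": [-0.05,0,0],"twist": [0,0,0],"jaw": 0},{"dp": [-0.1,0,0],"twist": [0,0,0],"jaw": 0},{"dp": [-0.15,0,0],"twist": [0,0,0],"jaw": 0},{"dp": [-0.19,0,0],"twist": [0,0,0],"jaw": 0},{"dp": [-0.205,0,0],"twist": [0,0,0],"jaw": 0}]}}

```text
time_s: 37.95
ee_pos: [0.4777, -0.4234, 0.1237]
eef_rot: [0.069, 3.141, -0.0]
ft_force: [-1.5, -0.0, -0.2]
finger_gap: 0.0
gripper_force: 0.7
```

{"method": "move_arm", "body": {"steps": [{"dp": [-0.01,0,0],"twist": [0,0,0],"jaw": 0},{"dp": [-0.01,0,0],"twist": [0,0,0],"jaw": 0}]}}

```text
time_s: 38.15
ee_pos: [0.4788, -0.4234, 0.1236]
eef_rot: [0.07, 3.141, 0.0]
ft_force: [-0.3, 0.1, -0.5]
finger_gap: -0.0003
gripper_force: 0.0
```

Run:
```python
from plan import *
s=status.sense();print(s['ee_pos'])
f=grab("wrist");wheel(f);wheel(grab("top"))
```

```text
[ 0.47875911 -0.42337419  0.12361755]
ridge th [-0.367 -0.327 -0.286] n 870 r 65.9
ridge th [-0.123 -0.114 -0.103] n 316 r 66.0
ridge th [-0.055 -0.047 -0.039] n 97 r 65.9
ridge th [-0.054 -0.046 -0.04 ] n 94 r 66.0
ridge th [-0.348 -0.296 -0.265] n 27 r 65.9
ridge th [-0.742 -0.708 -0.666] n 9 r 58.6
```

{"method": "move_arm", "body": {"steps": [{"dp": [0.003,0,-0.1],"twist": [0,0,0],"jaw": 0},{"dp": [0.003,0,-0.3],"twist": [0,0,0],"jaw": 0},{"dp": [-0.15,0,-0.6],"twist": [0,0,0],"jaw": 0},{"dp": [-0.3,0,-0.6],"twist": [0,0,0],"jaw": 0},{"dp": [-0.3,0,-0.6],"twist": [0,0,0],"jaw": 0}]}}

```text
time_s: 38.75
ee_pos: [0.5421, -0.4268, 0.2461]
eef_rot: [0.068, 3.136, -0.005]
ft_force: [-0.0, 0.2, -1.0]
finger_gap: -0.0002
gripper_force: 0.0
```

Run:
```python
from plan import *
f=grab("wrist");wheel(f);t=grab("top")
o=-f["R"].T@f["t"];print('cam',o.round(3))
a=np.radians(CY);ax=np.array([474.3,-423.3])
u=np.array([np.cos(a),np.sin(a)]);v=np.array([-np.sin(a),np.cos(a)])
# orthophoto of the window at z=0.117, 45mm +y of axle; row0 = +x
n=260;r=np.linspace(30,-30,n);M=np.zeros((n,n,2),np.float32)
for i,x in enumerate(r):
    for j,y in enumerate(r):
        p=(ax+u*x+v*(45+y))/1000;M[i,j]=proj(f,[*p,.117])
im=cv2.remap(f["frame"],M[...,0],M[...,1],cv2.INTER_CUBIC)[:,:,::-1].copy()
im[n//2,:12]=(255,0,255);im[n//2,-12:]=(255,0,255)
p=proj(f,[*(ax+v*45)/1000,.117]).astype(int);print(p)
w=f["frame"][max(0,p[1]-100):p[1]+100,max(0,p[0]-130):p[0]+130,::-1]
cv2.imwrite('pics/dig.png',np.hstack([cv2.resize(im,(390,390)),cv2.resize(w,(400,390))]))
```

```text
ridge th [-0.353 -0.301 -0.278] n 415 r 65.4
ridge th [0.258 0.277 0.334] n 398 r 65.7
cam [ 0.457 -0.423  0.388]
[347 110]
```

View pics/dig.png

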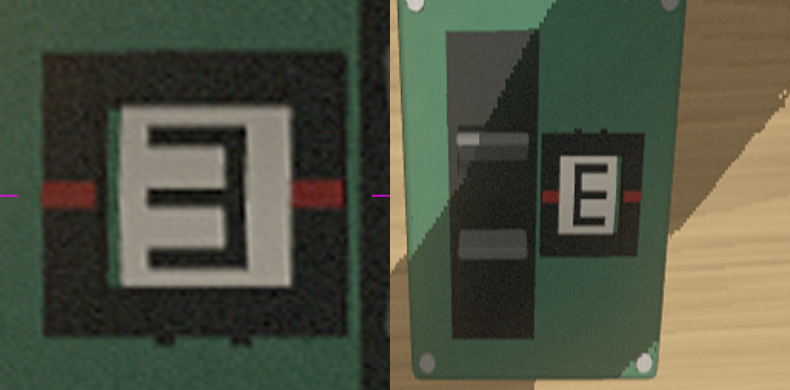

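The window shows "3": its middle stroke is at row 198, level with the red marks (row 194), about 0.5 mm off. Final check of bin and tray, then hand in.

Run:
```python
from plan import *
t=grab("top");P=cloud(t)*1000
def cnt(x,y,z0,z1,dx,dy):
    m=(abs(P[...,0]-x)<dx)&(abs(P[...,1]-y)<dy)&(P[...,2]>z0)&(P[...,2]<z1);return m.sum(),P[m].mean(0).round(1) if m.any() else None
print('fl',cnt(490,398,44,56,25,25),cnt(401,385,44,56,25,25));print('cover',cnt(650,28,50,62,45,85),'knob',cnt(650,28,80,95,25,25))
show([c for c in comps(t) if 40<c['zt']*1000<56 and c['s'][1]<85 and c['s'][0]<95])
ok=cnt(490,398,44,56,25,25)[0]>30 and cnt(401,385,44,56,25,25)[0]>30
if ok: print(sign_off())
```

```text
fl (np.int64(135), array([490.9, 398.1,  48.7])) (np.int64(139), array([402.1, 384.4,  48.8]))
cover (np.int64(2149), array([649.6,  28.2,  57.6])) knob (np.int64(98), array([650.1,  27.8,  87.2]))
c=(664.9, -291.0) s=(75, 28) a=23.5 zt=0.0545 top=[ 688.  -281.6] n=377
c=(627.5, 463.9) s=(78, 32) a=5.6 zt=0.0467 top=[626.9 464.2] n=374
c=(483.9, 105.7) s=(76, 30) a=-58.1 zt=0.0461 top=[484.2 105.4] n=328
c=(401.8, 385.3) s=(75, 70) a=-83.1 zt=0.051 top=[402.2 384.6] n=617
the job is handed in; nothing more can be done
None
```

The job is done and handed in: all three clamp blocks lie boss-up in the tray, both flanges are in the bin, the cover is snapped level under the ball catches, and the counter shows 3, centred to about half a millimetre.

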